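# Tighten a sharpener stone with a break-over torque wrench and refit its tool rest

### The job

Take the torque wrench out of its red case, put its ring on the brass nut that clamps the sharpening stone, and tighten the nut clockwise by the black handle until the handle breaks over at the set torque; stop there, without forcing the handle to the end of its hinge. Then lay the wrench back in its case as it was and hang the aluminium tool rest on the machine's two pins, fully down on both. Do not bear on the brittle stone, and leave the mug, jar, tin and whetstone where they stand.

Things in the scene. Friction and masses are not known exactly. Their poses are not given: they have to be found in the camera images.
- machine: Green bench sharpener, fixed. Origin on the vertical spindle axis at the table. Housing 250 (x) by 220 mm (y), 71 mm high; on it a drip tray 176 mm across, rim at 88 mm; on the stone a steel flange 72 mm across, top at 114 mm. Two pin pillars, 20 mm across, 178 mm high, at x = +45, y = +-88 mm stand in the way of the swinging wrench; the side x < 0 is clear.
- stone: Brittle pink-brown sharpening stone, 150 mm across, 20 mm thick, fixed on the machine; origin at the centre of its underside; top face 100 mm above the table. It chips if borne on with more than about 15 N.
- nut (a joint): Turn of the brass nut on the spindle: grows as it is tightened, clockwise seen from above. It turns with light friction (0.15 N m), stays where it is left, and comes up hard at 1.2 rad (fully tight). It starts 0.3 to 0.9 rad short of that.
- nut_seat (a point): On the spindle axis at the foot of the nut (flange top, 114 mm above the table). Turns with the nut: x and y are square to its four flats, z up. Square brass nut, 30 mm across flats, 20 mm high, the top 4 mm tapered to 24 mm. The ring has 1 mm of play all round it, 4 degrees in turn: ease a tight wrench back a little before lifting it straight off.
- wrench: Break-over torque wrench, 200 mm long, 20 mm thick, 0.33 kg, lying flat. Origin: ring centre, underside; x to the handle, z up. Steel ring 60 mm across with a square hole 32 mm wide (flats square to x, y) right through; neck 14 mm wide, 3 to 17 mm above the underside, x = 30 to 72 mm; hinge pin at x = 80 mm. Balance point x = 27 mm. Left on the nut it rests level, underside on the flange.
- handle (a joint): Bend of the wrench's handle at its hinge: 0 straight, grows as it breaks over clockwise seen from above. A preloaded spring (0.7 N m at the hinge, 0.9 at the end stop) holds it straight until the set torque (12 N at mid-handle), then it gives; it springs back when let off. Broken over: above 0.15 rad. Forced: above 0.45 rad (end stop 0.5). Only a load behind the hinge can bend it.
- handle_mid (a point): Middle of the black handle, 60 mm behind the hinge, 140 mm from the ring's centre when straight, at mid thickness; x points along the handle away from the ring. Grip 22 mm wide, 20 mm high, from 108 to 170 mm from the ring's centre.
- case: Red open case of the wrench, fixed, 236 by 112 mm, floor 5 mm thick; origin under its centre, x along it to the handle's end. Round the ring a rim 19 mm high. The handle lies in a trough 32 mm wide, x = 27 to 109 mm, between blocks 28 mm high that stand above it, so that fingers cannot take it there. From x = -48 to 27 mm both sides of the neck are open for fingers.
- case_nest (a point): Where the ring's centre, underside, lies in the case: on its floor, 5 mm above the table, at the case's x = -70 mm. x along the case to the handle's end. The wrench in its case has the same axes.
- rest: Aluminium tool rest, loose, 0.2 to 0.4 kg: plate 200 mm long (y) by 56 mm (x) by 10 mm, a through hole 14 mm across at y = +-88 mm. On top along the middle a ridge to hold, 12 mm wide, 130 mm long, 10 to 32 mm above the underside. Origin: centre of the underside, z up. Fits either way round.
- pin_seat (a point): Midway between the machine's two pins at the height of their shoulders, 142 mm above the table; y runs from the right to the left pin. The rest's origin comes here when it is fully down, plate on both shoulders.
- pin_left (a point): Tip of the bright pin on the machine's +y side, 178 mm above the table. Each pin is 11 mm across, 36 mm above its shoulder, the top 10 mm tapered to 5 mm.
- pin_right (a point): Tip of the same pin on the machine's -y side.
- mug: Yellow mug, 76 mm across, 85 mm high, loose bystander; origin under its centre, handle to its +y.
- jar: Glass jar with a blue cap, 68 mm across, 100 mm high, loose bystander; origin under its centre.
- tin: Small round tin with a red band, 70 mm across, 75 mm high, loose bystander; origin under its centre.
- whetstone: Grey whetstone on a wooden base, 60 by 150 (y) by 36 mm, loose bystander; origin under its centre.

How it is judged:
By the outcome, as a careful person would: the job done as asked, in the order asked, and still so for the second after the job is handed in, with the robot touching nothing.
It also fails if it takes over 72 s, if anything falls off the work surface, if the arm or the gripper's body presses on something with over 40 N, if the wrist force passes 120 N, or if a joint passes its speed limit or range.

### The arm

A 6-joint arm with a two-finger parallel gripper is mounted at the origin on the work surface. World frame = base frame: x ahead of the robot, y to its left, z up, the work surface at z = 0. Lengths are in mm, angles in rad, forces in N, time in s.
With the tool pointing down it reaches from about 300 to 775 mm from the base axis. Payload 14.6 kg.
Tool frame: the origin (TCP) lies between the finger pads; the fingertips stand 8 mm ahead of it and the grasp point (between the pads) lies 11 mm behind it; z points along the fingers, y is the direction in which the jaws open and shut (so a half turn about z gives the same grasp; the last joint's range is limited). The gripper opens to 94 mm and grips with 3 to 60 N. Pads are 16 mm wide; open, the fingers measure 119 mm over their backs; the gripper's body (75 mm by 177 mm) begins 78 mm behind the grasp point.
Start: joints at [-1.412, 0.3, 1.521, -0, 1.321, -0.067], TCP at [123.131, -536.03, 213.446] pointing down, gripper open.
Joint ranges: [-3.03, 3.03], [-0.79, 2.21], [0.23, 2.52], [-1.04, 4.18], [0, 3.07], [-2.55, 2.55]. Speed limits (rad/s): [2.22, 2.22, 2.57, 3.14, 3.14, 3.14].

### API

Orientations are given as [roll, pitch, yaw] about the fixed x, y, z axes, in that order (R = Rz(yaw) Ry(pitch) Rx(roll)).
In Python, from cell import manip, cams, models gives the robot as it stands. The module is installed in compiled form; this text tells all that it offers.
- The arm moves only by the shell command python3 -m pendant 'ROWS' [OPENING] [FORCE]. ROWS is JSON, a list that holds one entry, the list of rows, each a list of 4 numbers: the shift along the tool's x, y, z in cm, then the turn about the tool's z in rad. In form: [[[x, y, z, roll], ...]]. A call has 1 to 5 rows; each row is the pose to reach, as a shift and turn from the pose commanded when the call began, along the tool's axes at that moment; what a row does not reach only later rows make up. A row lasts 1/10 s, in which the tool goes at most 50 mm and 8.59 degrees, less where a joint would pass 70% of its speed; a pose out of reach is approached as far as the arm can. A call with a gripper value outside its range is refused whole. OPENING is the opening, from -1 (shut) to 1 (fully open), so that 0 is half open, set as the call begins (- or left out, the last holds). The fingers move at their own pace and stop on an object; FORCE is the grip in N (left out, the last holds). Time passes only in rows, so rows that repeat a pose let the fingers close. It gives the time, the measured TCP pose, the force and the opening at its end, in the units of the state.
- manip.read_state(): the state, without advancing time (a new reading comes with each control period).
- cams.camera(name): name is "scene" or "side" or "wrist"; returns a dict with "frame" (400x640x3 uint8, red, green, blue), "K" (3x3 intrinsics, pixels), "pose" (4x4, takes a point from camera to world coordinates). Camera axes: x right, y down, z forward; pixel columns grow to the right and rows downward; lengths in mm; the calibration is good to about 2 mm. A picture is of the moment at which its call begins. There is no depth.
- manip.sign_off(): hands the job in, once; it reports no verdict.
Trained networks look in the newest picture that a camera, given by its name, has taken for a name from the list of things; names that differ only in an ending like _2 or _b are one class to them, and where a whole thing is asked for, a point or a joint stands for the part that bears it (a point fixed in the world has none). Each returns a list of dicts, best first, with "score" (0 to 1); they miss things now and then, are a little off and sometimes report something else, mostly with a low value. They report only what shows in the picture. A call takes as long as a camera call.
- models.regions_of(camera, name): "pixels" (400x640 bool, what is visible of it) and "point" ([column, row] in pixels, amid what is visible of it).
The state is a dict: "clock": time; "joints": joint angles; "qd": joint speeds; "effort": joint torques, N m; "eef_pos": TCP position; "eef_rot": TCP orientation; "wrist_force": force on the tool from outside, world axes, zero at the start; "moment": the same for the moment, N m; "finger_gap": finger opening in mm.
Only numpy, scipy, OpenCV 4.12 (cv2) and the standard library are available. Lean on these libraries where they do the work, as an engineer would, in place of code of your own. Each camera call takes 0.05 s, during which the arm holds its last target.

## Working session

There is one attempt and no reset: what is moved stays moved. The work goes in short steps, Python scripts to look and compute and a shell command to move; the robot and the scene stay as the last step left them, time stands still between calls to the robot, and variables do not carry over. Pictures are saved under pics/ and viewed, and the job is handed in when it is done.

```bash
mkdir -p pics; ls; cat > h.py <<'E'
import numpy as np, cv2
from cell import manip,cams,models
def shot(n,f):
    c=cams.camera(n); cv2.imwrite('pics/'+f,c['frame'][:,:,::-1]); return c
def ray(c,p):
    K=np.array(c['K']);T=np.array(c['pose'])
    d=T[:3,:3]@np.linalg.solve(K,[p[0],p[1],1.]); return T[:3,3],d
def onz(c,p,z):
    o,d=ray(c,p); return o+d*(z-o[2])/d[2]
def proj(c,P):
    T=np.array(c['pose']);q=T[:3,:3].T@(np.array(P,float)-T[:3,3]);u=np.array(c['K'])@q;return u[:2]/u[2]
E
python3 - <<'E'
from h import *
for n in ['scene','side','wrist']:
    c=shot(n,n+'0.png'); print(n,np.round(c['pose'],3).tolist(),np.round(c['K'],1).tolist())
print(manip.read_state())
E
```

```text
pics
scene [[-0.648, 0.533, -0.544, 1140.301], [0.761, 0.46, -0.457, 545.508], [0.007, -0.71, -0.704, 925.235], [0.0, 0.0, 0.0, 1.0]] [[511.0, 0.0, 316.9], [0.0, 511.0, 202.7], [0.0, 0.0, 1.0]]
side [[0.999, -0.045, 0.018, 515.168], [-0.044, -0.677, 0.734, -758.403], [-0.021, -0.734, -0.679, 853.073], [0.0, 0.0, 0.0, 1.0]] [[381.1, 0.0, 322.3], [0.0, 381.1, 194.3], [0.0, 0.0, 1.0]]
wrist [[0.224, -0.934, -0.279, 204.878], [-0.975, -0.215, -0.064, -516.831], [0.0, 0.286, -0.958, 384.488], [0.0, 0.0, 0.0, 1.0]] [[337.0, 0.0, 316.8], [0.0, 337.0, 200.0], [0.0, 0.0, 1.0]]
{'clock': 0.15, 'joints': array([-1.41160902e+00,  3.00306331e-01,  1.52143530e+00,  1.37412636e-05,
        1.32073048e+00, -6.65776312e-02]), 'qd': array([ 1.80210328e-05, -2.50076269e-03, -1.02947727e-03,  1.81377230e-03,
       -6.19941197e-04, -1.69803301e-04]), 'effort': array([ 7.35635276e-04, -5.31958365e+01, -3.52821171e+01,  7.08435802e-02,
        2.35750631e-02, -9.26033385e-05]), 'eef_pos': array([ 123.099321  , -535.84177064,  213.03839109]), 'eef_rot': array([-3.14071604e+00, -7.17898264e-05,  2.25761502e-01]), 'wrist_force': array([-0.67386828,  0.46997894, -0.22955931]), 'moment': array([-1.11616804e-02,  8.62429759e-06, -3.94145166e-02]), 'finger_gap': 94.11370509332559}
```

View pics/scene0.png

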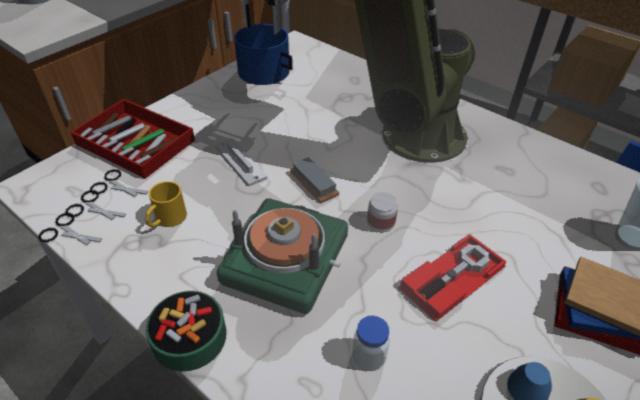

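View pics/side0.png

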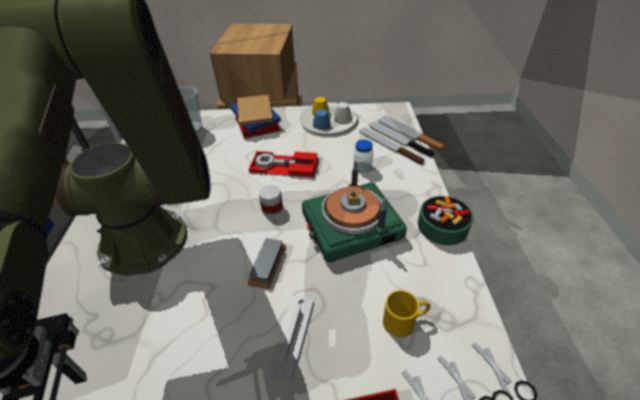

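View pics/wrist0.png

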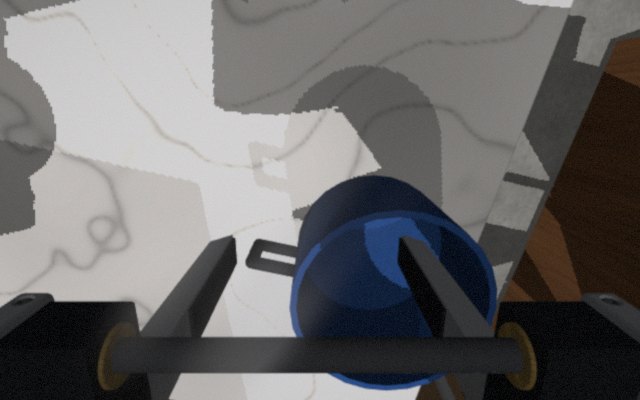

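```bash
python3 - <<'E'
from h import *
import pickle
D={}
for n in ['scene','side']:
    c=cams.camera(n); D[n]={'c':c}
    for k in ['machine','stone','nut','wrench','handle','case','rest','pin_left','pin_right','mug','jar','tin','whetstone']:
        r=models.regions_of(n,k); D[n][k]=r
        print(n,k,[(round(q['score'],2),np.round(q['point']).tolist(),int(q['pixels'].sum())) for q in r[:3]])
pickle.dump(D,open('d.pkl','wb'))
for n in D:
    im=D[n]['c']['frame'].copy()
    for i,k in enumerate(['machine','stone','nut','wrench','case','rest','handle']):
        if D[n][k]:
            cs,_=cv2.findContours(D[n][k][0]['pixels'].astype(np.uint8),0,1); cv2.drawContours(im,cs,-1,[(255,255,0),(0,0,255),(255,255,255),(0,255,255),(255,0,255),(0,255,0),(255,128,0)][i],1)
    cv2.imwrite(f'pics/{n}1.png',cv2.resize(im,(800,500))[:,:,::-1])
print(manip.read_state()['clock'])
E
```

```text
scene machine [(0.96, [283.0, 252.0], 10021)]
scene stone [(0.57, [279.0, 247.0], 2242)]
scene nut [(0.58, [280.0, 225.0], 220)]
scene wrench [(0.76, [460.0, 264.0], 1122)]
scene handle [(0.64, [432.0, 286.0], 323)]
scene case [(0.77, [449.0, 280.0], 3755), (0.22, [284.0, 254.0], 10146)]
scene rest [(0.91, [238.0, 163.0], 1089), (0.65, [433.0, 286.0], 373)]
scene pin_left [(0.75, [284.0, 256.0], 10174), (0.51, [382.0, 209.0], 1037)]
scene pin_right [(0.84, [281.0, 253.0], 10008)]
scene mug [(0.89, [165.0, 208.0], 1445)]
scene jar [(0.69, [367.0, 340.0], 1686)]
scene tin [(0.56, [382.0, 209.0], 1044), (0.52, [278.0, 223.0], 218)]
scene whetstone [(0.9, [316.0, 176.0], 1199), (0.65, [285.0, 254.0], 9803)]
side machine [(0.63, [350.0, 220.0], 5797), (0.3, [267.0, 262.0], 1197)]
side stone [(0.84, [358.0, 215.0], 1351)]
side nut [(0.68, [355.0, 197.0], 127)]
side wrench [(0.97, [269.0, 162.0], 345)]
side handle [(0.66, [303.0, 166.0], 95), (0.18, [270.0, 200.0], 613)]
side case [(0.67, [294.0, 165.0], 1226)]
side rest [(0.84, [288.0, 339.0], 2024)]
side pin_left [(0.73, [352.0, 221.0], 5816)]
side pin_right [(0.81, [353.0, 220.0], 5815)]
side mug [(0.72, [403.0, 311.0], 1553), (0.41, [353.0, 222.0], 5800)]
side jar [(0.76, [363.0, 156.0], 542), (0.37, [267.0, 160.0], 333), (0.29, [272.0, 200.0], 590)]
side tin [(0.97, [269.0, 200.0], 598)]
side whetstone [(0.82, [263.0, 262.0], 1174)]
1.55
```

View contours.

View pics/scene1.png

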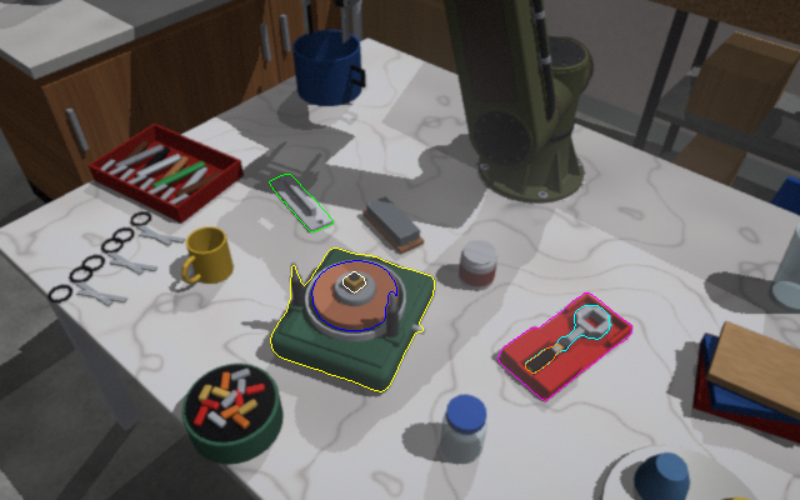

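View pics/side1.png

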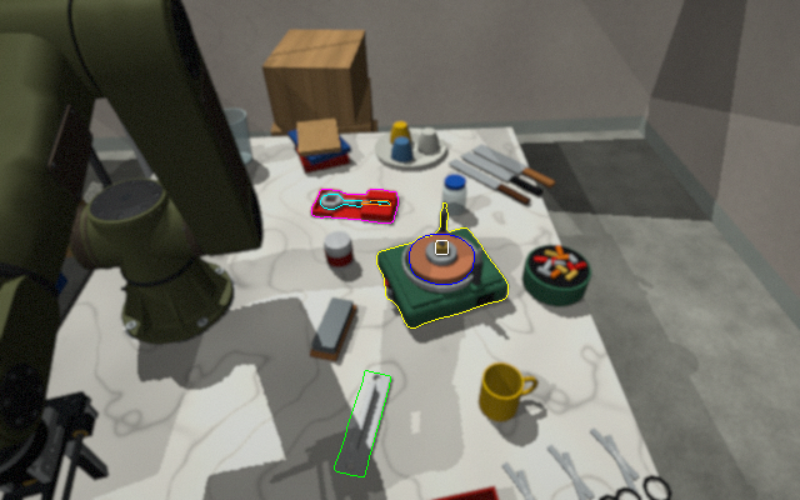

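```bash
cat > fit.py <<'E'
from h import *
from scipy.optimize import minimize
def box(x0,x1,y0,y1,z0,z1): return np.array([[x,y,z] for x in(x0,x1) for y in(y0,y1) for z in(z0,z1)],float)
def cyl(r,z0,z1,cx=0,cy=0):
    a=np.linspace(0,2*np.pi,32); return np.array([[cx+r*np.cos(t),cy+r*np.sin(t),z] for t in a for z in(z0,z1)])
M={'machine':[box(-125,125,-110,110,0,71),cyl(88,71,88),cyl(75,80,100),cyl(36,100,114),cyl(10,71,142,45,88),cyl(10,71,142,45,-88),cyl(5.5,142,178,45,88),cyl(5.5,142,178,45,-88)],
'case':[box(-118,118,-56,56,0,5),box(-118,-48,-56,56,0,19),box(27,109,-56,56,0,28)],
'rest':[box(-28,28,-100,100,0,10),box(-6,6,-65,65,10,32)],
'whetstone':[box(-30,30,-75,75,0,36)],'tin':[cyl(35,0,75)],'jar':[cyl(34,0,100)],
'wrench':[cyl(30,0,20),box(30,72,-7,7,3,17),box(72,200-30,-11,11,0,20)]}
S=4
def rend(c,parts,p):
    cs,sn=np.cos(p[2]),np.sin(p[2]); R=np.array([[cs,-sn,0],[sn,cs,0],[0,0,1]])
    T=np.array(c['pose']);K=np.array(c['K']); m=np.zeros((400*2,640*2),np.uint8)
    for P in parts:
        W=P@R.T+[p[0],p[1],p[3] if len(p)>3 else 0]; q=(W-T[:3,3])@T[:3,:3]@K.T; uv=q[:,:2]/q[:,2:]
        h=cv2.convexHull(((uv+.5)*2-.5).astype(np.float32)); cv2.fillPoly(m,[np.round(h*16).astype(np.int32)],1,shift=4)
    return m
def fit(obs,name,p0,steps=(10,10,.1)):
    parts=M[name]
    ob=[(c,cv2.resize(m.astype(np.float32),(1280,800))>.5) for c,m in obs]
    def cost(p):
        s=0
        for c,m in ob:
            r=rend(c,parts,p)>0; s+=1-(r&m).sum()/max(1,(r|m).sum())
        return s
    b=None
    for y in p0[2]:
        x=np.array([p0[0],p0[1],y]); sim=np.array([x]+[x+np.eye(3)[i]*steps[i] for i in range(3)])
        r=minimize(cost,x,method='Nelder-Mead',options=dict(initial_simplex=sim,xatol=.05,fatol=1e-5))
        print(name,np.round(r.x,3),round(r.fun,3))
        if b is None or r.fun<b.fun:b=r
    return b.x
E
python3 - <<'E'
from fit import *
import pickle
D=pickle.load(open('d.pkl','rb'))
for k,z,ys in [('machine',50,np.arange(-3,3,.7)),('case',10,np.arange(-3,3.1,.7)),('rest',5,np.arange(0,3,.7)),('whetstone',18,np.arange(0,3,.7)),('tin',37,[0]),('jar',50,[0])]:
    c=D['scene']['c']; p=onz(c,D['scene'][k][0]['point'],z)
    fit([(D[n]['c'],D[n][k][0]['pixels']) for n in ('scene','side')],k,(p[0],p[1],ys))
for n in ('scene','side'):
    print(n,[np.round(onz(D[n]['c'],D[n][k][0]['point'],z),1) for k,z in (('nut',128),('wrench',15),('handle',15),('mug',45))])
E
```

```text
machine [613.554  13.076  -2.793] 0.309
machine [612.591  13.422  -2.762] 0.306
machine [616.842  18.9    -1.201] 0.382
machine [616.487  14.322  -1.18 ] 0.385
machine [6.1431e+02 1.1553e+01 2.7100e-01] 0.256
machine [6.15873e+02 1.12530e+01 2.88000e-01] 0.259
machine [615.461  20.078   1.948] 0.388
machine [615.143  19.204   1.959] 0.39
machine [615.247  16.137   1.94 ] 0.391
case [405.161 327.615  -3.342] 0.572
case [406.062 327.741  -3.347] 0.57
case [ 4.07333e+02  3.27115e+02 -1.99000e-01] 0.505
case [ 4.07642e+02  3.27321e+02 -2.00000e-01] 0.508
case [ 4.07535e+02  3.27801e+02 -2.06000e-01] 0.508
case [ 4.07303e+02  3.27897e+02 -2.03000e-01] 0.507
case [ 4.07799e+02  3.27258e+02 -1.98000e-01] 0.508
case [406.063 327.813   2.938] 0.57
case [405.574 327.496   2.939] 0.571
rest [ 4.44315e+02 -3.22146e+02 -2.51000e-01] 0.1
rest [ 4.44108e+02 -3.23509e+02 -2.60000e-01] 0.091
rest [ 443.976 -323.53     2.881] 0.091
rest [ 444.121 -323.063    2.88 ] 0.092
rest [ 444.283 -322.176    2.878] 0.096
whetstone [ 3.78288e+02 -1.09639e+02 -2.56000e-01] 0.292
whetstone [ 3.77482e+02 -1.09578e+02 -2.76000e-01] 0.296
whetstone [ 377.228 -110.406    2.884] 0.282
whetstone [ 376.322 -110.668    2.87 ] 0.293
whetstone [ 376.222 -110.709    2.899] 0.292
tin [ 3.75407e+02  1.08034e+02 -7.60000e-02] 0.223
jar [6.88266e+02 3.01797e+02 5.20000e-02] 0.292
scene [array([625.9,  12.6, 128. ]), array([375.4, 329.2,  15. ]), array([469.5, 311.6,  15. ]), array([ 714.2, -291.8,   45. ])]
side [array([625.5,   8.4, 128. ]), array([353.2, 332.5,  15. ]), array([477.5, 298.5,  15. ]), array([ 708., -299.,   45.])]
```

```bash
python3 - <<'E'
from fit import *
import pickle
D=pickle.load(open('d.pkl','rb'))
def fill(m):
    cs,_=cv2.findContours(m.astype(np.uint8),0,1);o=np.zeros(m.shape,np.uint8);cv2.drawContours(o,cs,-1,1,-1);return o>0
R={}
for k,ex,p0 in [('machine',['stone','nut'],(620,11,[.27,-2.8])),('case',['wrench','handle'],(407,327,[-.2])),('rest',[],(444,-323,[-.255]))]:
    obs=[]
    for n in ('scene','side'):
        m=D[n][k][0]['pixels'].copy()
        for e in ex: m|=D[n][e][0]['pixels']
        obs.append((D[n]['c'],fill(m)))
    R[k]=fit(obs,k,p0)
    for o in obs: fit([o],k,(R[k][0],R[k][1],[R[k][2]]))
for n in D:
    im=cv2.resize(D[n]['c']['frame'],(1280,800))
    for k in R:
        for P in M[k]:
            cs,_=cv2.findContours(rend(D[n]['c'],[P],R[k]),0,1); cv2.drawContours(im,cs,-1,(255,255,0),1)
    x0,y0=(400,250) if n=='scene' else (450,270)
    cv2.imwrite(f'pics/{n}2.png',im[y0:y0+500,x0:x0+700][:,:,::-1])
E
```

```text
machine [6.16431e+02 1.67540e+01 2.72000e-01] 0.258
machine [613.116  13.163  -2.774] 0.306
machine [6.12625e+02 9.25200e+00 3.53000e-01] 0.116
machine [6.15946e+02 2.14880e+01 2.64000e-01] 0.123
case [ 4.07281e+02  3.27927e+02 -2.03000e-01] 0.094
case [ 4.06728e+02  3.27900e+02 -2.01000e-01] 0.029
case [ 4.09530e+02  3.26027e+02 -2.00000e-01] 0.051
rest [ 4.43865e+02 -3.22990e+02 -2.60000e-01] 0.084
rest [ 4.44020e+02 -3.21701e+02 -2.63000e-01] 0.038
rest [ 4.44213e+02 -3.23170e+02 -2.71000e-01] 0.041
```

View pics/scene2.png

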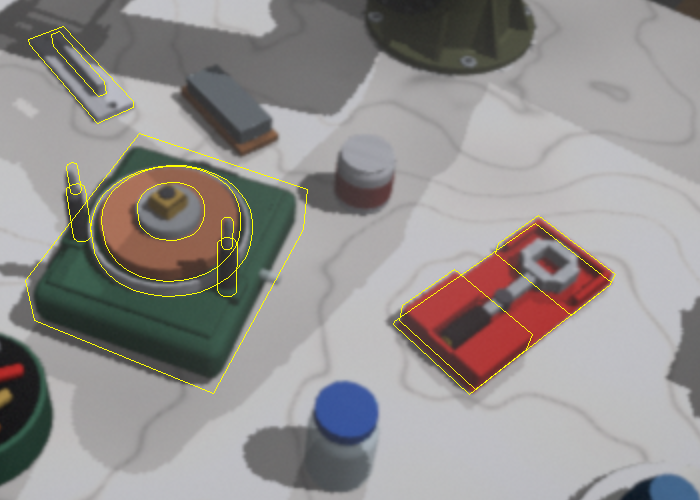

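View pics/side2.png

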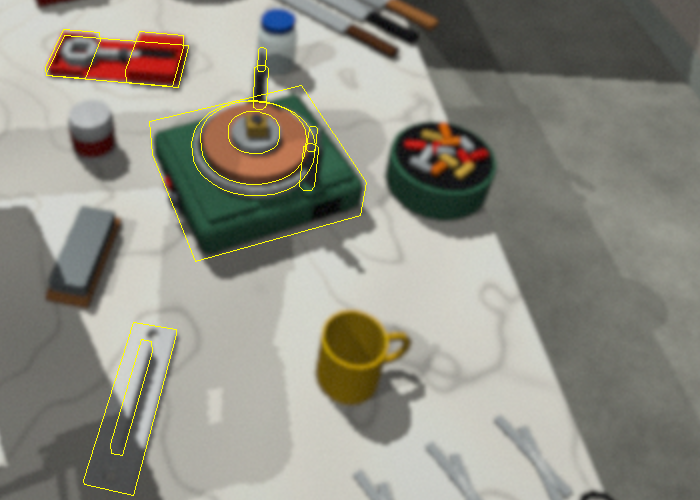

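```bash
cat > go.py <<'E'
import sys; from h import *
# go.py x y z yaw -> tool shift in cm and roll
s=manip.read_state(); p=s['eef_pos']; y=s['eef_rot'][2]
a=[float(v) for v in sys.argv[1:]]
d=np.array(a[:3])-p; c,n=np.cos(y),np.sin(y)
t=a[3] if len(a)>3 else y
r=-(t-y); r=(r+np.pi)%(2*np.pi)-np.pi
print('t',round(s['clock'],2),'pos',np.round(p,1),'yaw',round(y,4),'j1,j6',np.round(s['joints'][[0,5]],2),'| shift cm',np.round([(d[0]*c+d[1]*n)/10,(d[0]*n-d[1]*c)/10,-d[2]/10],2),'roll',round(r,4))
E
python3 -m pendant '[[[38.5,-13.6,0,0],[38.5,-13.6,0,0],[38.5,-13.6,0,0],[38.5,-13.6,0,0],[38.5,-13.6,0,0]]]'; python3 go.py 468 -317 213
```

```text
clock: 2.05
eef_pos: [335.7, -400.8, 213.7]
eef_rot: [3.141, -0.0, 0.226]
wrist_force: [0.3, -0.8, 1.4]
finger_gap: 94.1
t 2.05 pos [ 335.7 -400.8  213.7] yaw 0.2256 j1,j6 [-0.94  0.4 ] | shift cm [14.77 -5.2   0.07] roll 0.0
```

```bash
python3 -m pendant '[[[14.8,-5.2,0,0],[14.8,-5.2,0,0],[14.8,-5.2,0,0],[14.8,-5.2,0,0]]]'; python3 - <<'E'
from h import *
c=shot('wrist','w1.png'); r=models.regions_of('wrist','rest')
print([(q['score'],q['point']) for q in r]); import pickle; pickle.dump((c,r),open('wrest.pkl','wb'))
E
```

```text
clock: 2.45
eef_pos: [470.1, -315.3, 213.2]
eef_rot: [-3.141, -0.0, 0.23]
wrist_force: [-0.4, -0.2, -0.1]
finger_gap: 93.6
[(0.77, [314.4, 196.7]), (0.18, [68.1, 44.6])]
```

View pics/w1.png

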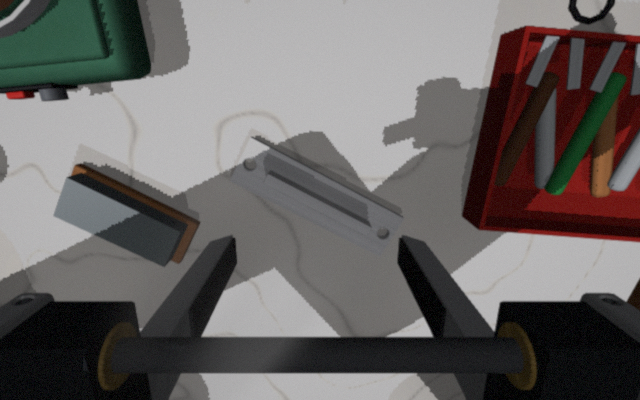

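```bash
python3 - <<'E'
from fit import *
import pickle
c,r=pickle.load(open('wrest.pkl','rb'))
a=onz(c,(250,164),10);b=onz(c,(383,232),10)
print(a,b,(a+b)/2,np.linalg.norm(a-b),np.arctan2(*(a-b)[:2][::-1])-np.pi/2)
p=fit([(c,r[0]['pixels'])],'rest',(444,-323,[-.26]))
im=cv2.resize(c['frame'],(1280,800))
for P in M['rest']:
    cs,_=cv2.findContours(rend(c,[P],p),0,1); cv2.drawContours(im,cs,-1,(255,255,0),1)
cs,_=cv2.findContours(cv2.resize(r[0]['pixels'].astype(np.uint8),(1280,800)),0,1); cv2.drawContours(im,cs,-1,(255,0,255),1)
cv2.imwrite('pics/w1b.png',im[200:560,380:880,::-1])
E
```

```text
[ 467.04879642 -238.89808868   10.        ] [ 422.23468271 -407.73656303   10.        ] [ 444.64173957 -323.31732586   10.        ] 174.68467365635982 -0.2594436958313522
rest [ 4.42768e+02 -3.23019e+02 -2.64000e-01] 0.041
```

View pics/w1b.png

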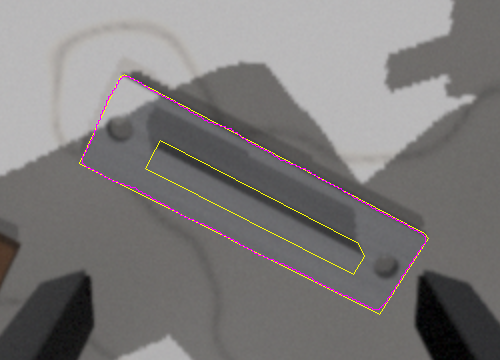

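```bash
python3 go.py 640 15 330 0.27;python3 go.py 640 15 330
```

```text
t 2.55 pos [ 467.5 -317.5  213.1] yaw 0.2281 j1,j6 [-0.66  0.68] | shift cm [ 24.32 -28.49 -11.69] roll -0.0419
t 2.55 pos [ 467.5 -317.5  213.1] yaw 0.2281 j1,j6 [-0.66  0.68] | shift cm [ 24.32 -28.49 -11.69] roll 0.0
```

```bash
python3 -m pendant '[[[23.7,-28.5,-8.7,0],[23.7,-28.5,-8.7,0],[23.7,-28.5,-8.7,0],[23.7,-28.5,-8.7,0],[23.7,-28.5,-8.7,0]]]'; python3 go.py 633 17 300
```

```text
clock: 3.05
eef_pos: [576.4, -101.0, 271.4]
eef_rot: [3.141, -0.0, 0.224]
wrist_force: [0.3, -0.2, -0.3]
finger_gap: 94.0
t 3.05 pos [ 576.4 -101.   271.4] yaw 0.2237 j1,j6 [-0.24  1.11] | shift cm [  8.14 -10.25  -2.86] roll 0.0
```

```bash
python3 -m pendant '[[[8.1,-10.2,-2.8,0],[8.1,-10.2,-2.8,0],[8.1,-10.2,-2.8,0],[8.1,-10.2,-2.8,0],[8.1,-10.2,-2.8,0]]]'; python3 - <<'E'
from h import *
c=shot('wrist','w2.png'); r={k:models.regions_of('wrist',k) for k in ['nut','stone','machine']}
print({k:[(q['score'],q['point']) for q in r[k]] for k in r}); import pickle; pickle.dump((c,r),open('wmach.pkl','wb'))
E
```

```text
clock: 3.55
eef_pos: [632.5, 15.2, 298.3]
eef_rot: [3.141, 0.0, 0.225]
wrist_force: [-0.6, 0.3, 0.2]
finger_gap: 93.8
{'nut': [(0.65, [482.7, 307.4]), (0.62, [316.3, 195.1])], 'stone': [(0.71, [304.3, 159.3])], 'machine': [(0.73, [313.6, 165.1])]}
```

View pics/w2.png

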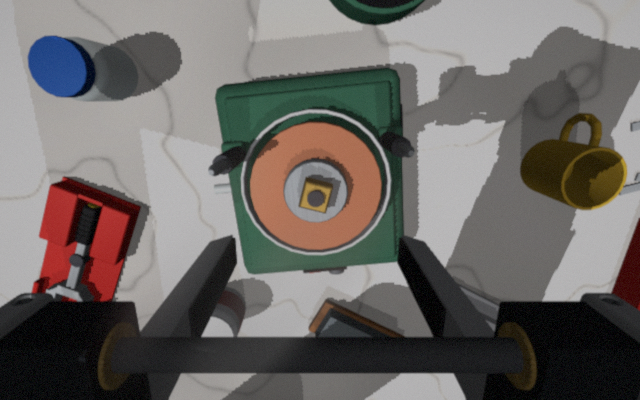

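```bash
python3 - <<'E'
from fit import *
import pickle
c,r=pickle.load(open('wmach.pkl','rb'))
im=cv2.resize(c['frame'][100:270,200:430],(0,0),fx=3.4,fy=3.4,interpolation=cv2.INTER_CUBIC)
cv2.imwrite('pics/w2b.png',im[:,:,::-1])
m=r['nut'][1]['pixels'];print(m.sum(),onz(c,np.argwhere(m).mean(0)[::-1],126))
m=r['stone'][0]['pixels'].astype(np.uint8);cs,_=cv2.findContours(m,0,1);h=cv2.convexHull(max(cs,key=len));e=cv2.fitEllipse(h);print(e,onz(c,e[0],100))
E
```

```text
904 [618.91911833  13.91093832 126.        ]
((315.0923156738281, 185.45420837402344), (127.19580078125, 130.369140625), 90.10980224609375) [622.94031587  14.87242572 100.        ]
```

View pics/w2b.png

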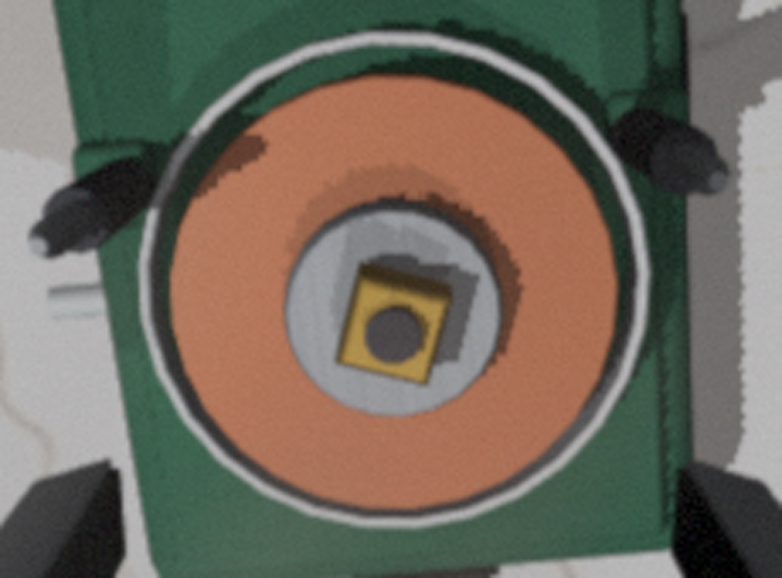

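```bash
python3 - <<'E'
from fit import *
from scipy.optimize import least_squares
import pickle
c,r=pickle.load(open('wmach.pkl','rb'))
u=lambda p:((np.array(p)+.5)/3.4-.5+[200,100])
ext=[(75,100,170,618,73,508),(36,114,286,500,None,415),(88,88,140,650,30,525)]
pins=[((42,243),(45,88)),((714,180),(45,-88))]
def res(p):
    o=[]
    for rr,z,x0,x1,y0,y1 in ext:
        a=np.linspace(0,2*np.pi,180);P=np.array([proj(c,(p[0]+rr*np.cos(t),p[1]+rr*np.sin(t),z)) for t in a])
        P=((P-[200,100]+.5)*3.4-.5)
        o+=[P[:,0].min()-x0,P[:,0].max()-x1,P[:,1].max()-y1]+([P[:,1].min()-y0] if y0 else [])
    for q,(x,y) in pins:
        k,s=np.cos(p[2]),np.sin(p[2]);P=proj(c,(p[0]+k*x-s*y,p[1]+s*x+k*y,178)); P=((P-[200,100]+.5)*3.4-.5);o+=list(P-q)
    return np.array(o)
s=least_squares(res,[618,14,.27]);print(s.x,np.round(s.fun/3.4,1))
for z in (130,):
    cr=[onz(c,u(q),z)[:2] for q in [(360,264),(450,286),(427,384),(337,360)]]
    print(np.mean(cr,0)); 
    for i in range(4):
        d=cr[(i+1)%4]-cr[i]; print(np.linalg.norm(d),np.arctan2(d[1],d[0])%(np.pi/2))
for q,_ in pins: print(onz(c,u(q),178))
for n in['scene','side']: 
    pass
E
```

```text
[6.19375699e+02 1.36515928e+01 3.20592602e-01] [-0.5  0.3  0.2 -0.3 -1.3  1.6  1.1 -0.9  0.1  0.7 -0.5 -1.1  0.1  1.6
 -0.4]
[620.38691648  13.87680981]
28.245873102231215 1.550156215700627
32.283957497311434 0.013344243528002231
29.1388111909729 1.5218191494417606
31.440458323990082 1.5570168084502292
[634.64202188 110.38427293 178.        ]
[689.15469971 -54.45603896 178.        ]
```

```bash
python3 go.py 375 335 220 2.94; python3 -m pendant '[[[-9,-16,3,-0.75],[-9,-16,3,-0.75],[-9,-16,3,-0.75],[-9,-16,3,-0.75],[-9,-16,3,-0.75]]]'; python3 go.py 375 335 220 2.94
```

```text
t 3.75 pos [632.3  14.8 298.6] yaw 0.2238 j1,j6 [-0.03  1.31] | shift cm [-17.99 -36.93   7.86] roll -2.7162
clock: 4.25
eef_pos: [506.7, 153.9, 268.5]
eef_rot: [-3.141, -0.0, 0.984]
wrist_force: [0.2, -0.5, 0.5]
finger_gap: 94.0
t 4.25 pos [506.7 153.9 268.5] yaw 0.9842 j1,j6 [0.23 0.81] | shift cm [  7.79 -20.99   4.85] roll -1.9558
```

```bash
python3 -m pendant '[[[7.8,-21,4.8,-0.75],[7.8,-21,4.8,-0.75],[7.8,-21,4.8,-0.75],[7.8,-21,4.8,-0.75],[7.8,-21,4.8,-0.75]]]'; python3 -m pendant '[[[0,0,0,-0.75],[0,0,0,-0.75],[0,0,0,-0.75],[0,0,0,-0.75],[0,0,0,-0.75]]]';python3 go.py 375 335 220 2.94
```

```text
clock: 4.75
eef_pos: [377.1, 335.7, 220.1]
eef_rot: [-3.141, -0.0, 1.732]
wrist_force: [1.1, 0.1, -1.6]
finger_gap: 93.8
clock: 5.25
eef_pos: [379.3, 333.8, 220.7]
eef_rot: [3.141, 0.0, 2.481]
wrist_force: [0.0, -0.2, 0.0]
finger_gap: 94.0
t 5.25 pos [379.3 333.8 220.7] yaw 2.4808 j1,j6 [ 0.65 -0.26] | shift cm [ 0.42 -0.16  0.07] roll -0.4592
```

```bash
python3 -m pendant '[[[0.4,-0.2,0,-0.46],[0.4,-0.2,0,-0.46],[0.4,-0.2,0,-0.46],[0.4,-0.2,0,-0.46]]]'; python3 - <<'E'
from h import *
c=shot('wrist','w3.png'); r={k:models.regions_of('wrist',k) for k in ['case','wrench','handle']}
print({k:[(q['score'],q['point']) for q in r[k]] for k in r}); import pickle; pickle.dump((c,r),open('wcase.pkl','wb'))
cv2.imwrite('pics/w3b.png',cv2.resize(c['frame'][60:300,160:480],(0,0),fx=2.5,fy=2.5,interpolation=cv2.INTER_CUBIC)[:,:,::-1])
E
```

```text
clock: 5.65
eef_pos: [374.9, 334.7, 220.7]
eef_rot: [3.141, 0.0, 2.937]
wrist_force: [0.2, -0.4, 0.2]
finger_gap: 94.1
{'case': [(0.57, [309.4, 197.6])], 'wrench': [(0.91, [320.1, 171.2])], 'handle': [(0.83, [320.3, 252.4]), (0.16, [17.8, 249.7])]}
```

View pics/w3b.png

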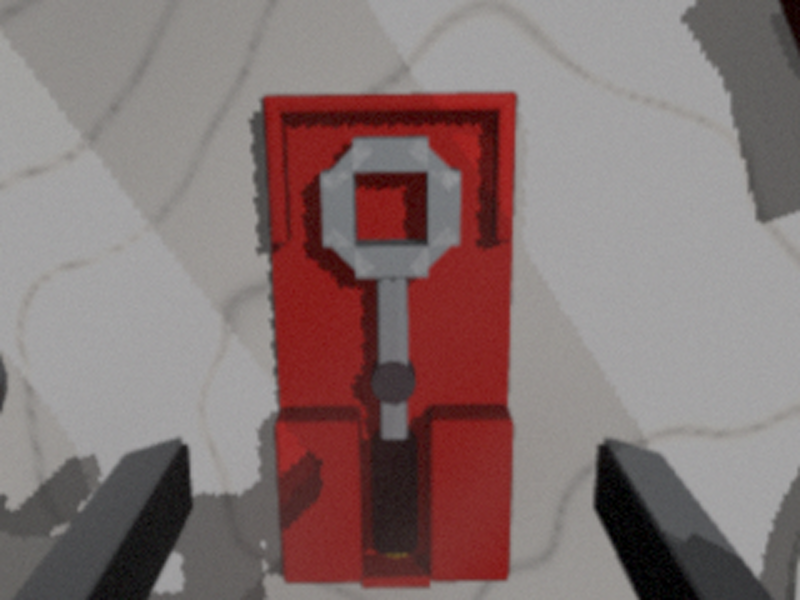

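```bash
python3 - <<'E'
from fit import *
import pickle
c,r=pickle.load(open('wcase.pkl','rb'))
u=lambda p:((np.array(p)+.5)/2.5-.5+[160,60])
q=lambda p,z:onz(c,u(p),z)[:2]
hole=[q(p,25) for p in [(355,172),(427,172),(427,241),(355,241)]]
oct_=[q(p,25) for p in [(355,138),(427,138),(461,170),(461,247),(427,277),(355,277),(321,247),(321,170)]]
print('hole',np.mean(hole,0),[np.linalg.norm(hole[i]-hole[i-1]) for i in range(4)]); print('oct',np.mean(oct_,0),np.linalg.norm(oct_[0]-oct_[5]),np.linalg.norm(oct_[2]-oct_[7]))
h=q((393,383),25); ct=np.mean(oct_,0); d=h-ct; print('hinge',h,np.linalg.norm(d),np.arctan2(d[1],d[0]))
n1=q((393.5,300),22);n2=q((394,435),22);print(n1,n2,np.arctan2(*(n2-n1)[::-1]))
obs=r['case'][0]['pixels']|r['wrench'][0]['pixels']|r['handle'][0]['pixels']
p=fit([(c,obs)],'case',(407,327,[-.2])); print('nest',p[:2]-70*np.array([np.cos(p[2]),np.sin(p[2])]))
E
python3 go.py 388 331 60 2.94
```

```text
hole [336.82622638 341.93163358] [np.float64(29.66100824841633), np.float64(30.79968579608299), np.float64(29.658582301481633), np.float64(31.528608477160667)]
oct [337.73882156 341.74153655] 59.81746498158442 59.848172194358824
hinge [415.83976552 326.47604379] 79.57884591032406 -0.1930249362602195
[378.20755902 334.48711675] [442.37874174 321.46932715] -0.20014439256598718
case [ 4.08700e+02  3.27084e+02 -1.93000e-01] 0.036
nest [340.00462036 340.53658093]
t 5.85 pos [374.7 335.2 220.6] yaw 2.9318 j1,j6 [ 0.66 -0.7 ] | shift cm [-1.38 -0.13 16.06] roll -0.0082
```

```bash
python3 go.py 385 332.3 15 2.945; python3 -m pendant '[[[-1,0,5,-0.014],[-1,0.05,10,-0.014],[-1,0.1,15,-0.014],[-1,0.1,18,-0.014],[-1,0.1,18,-0.014]]]' 0.06; python3 go.py 385 332.3 15 2.945
```

```text
t 5.85 pos [374.7 335.2 220.6] yaw 2.9318 j1,j6 [ 0.66 -0.7 ] | shift cm [-1.06 -0.07 20.56] roll -0.0132
clock: 6.35
eef_pos: [382.8, 332.9, 37.0]
eef_rot: [-3.136, -0.005, 2.947]
wrist_force: [-0.2, -1.3, 0.7]
finger_gap: 57.8
t 6.35 pos [382.8 332.9  37. ] yaw 2.9474 j1,j6 [ 0.64 -0.73] | shift cm [-0.22 -0.02  2.2 ] roll 0.0024
```

```bash
python3 -m pendant '[[[-0.1,0,1,0],[-0.1,0,2,0],[-0.1,0,2.4,0],[-0.1,0,2.4,0]]]'; python3 go.py 385 332.3 15 2.945; python3 - <<'E'
from h import *
c=shot('wrist','w4.png');shot('side','s4.png')
E
```

```text
clock: 6.75
eef_pos: [385.7, 334.3, 16.8]
eef_rot: [3.141, 0.0, 2.95]
wrist_force: [0.5, -0.1, 0.6]
finger_gap: 49.5
t 6.75 pos [385.7 334.3  16.8] yaw 2.9495 j1,j6 [ 0.64 -0.74] | shift cm [ 0.03 -0.21  0.18] roll 0.0045
```

View pics/w4.png

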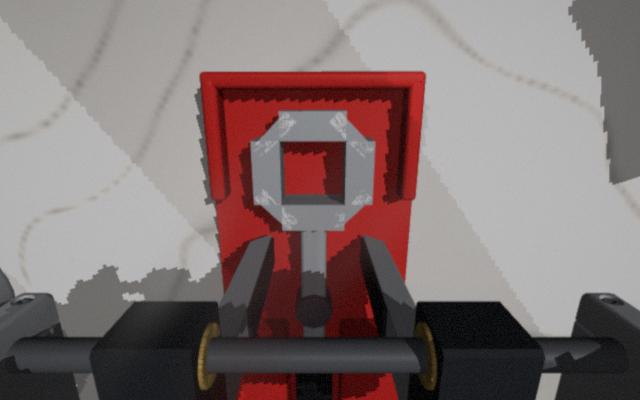

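```bash
python3 -m pendant '[[[0,-0.15,0.2,0],[0,-0.15,0.2,0],[0,-0.15,0.2,0]]]'; python3 -m pendant '[[[0,0,0,0],[0,0,0,0],[0,0,0,0],[0,0,0,0],[0,0,0,0]]]' -1 45;  python3 go.py 385 332.3 15 2.945
```

```text
clock: 7.15
eef_pos: [385.3, 332.8, 14.7]
eef_rot: [3.141, 0.0, 2.95]
wrist_force: [-0.2, -0.7, 0.2]
finger_gap: 50.0
clock: 7.65
eef_pos: [385.3, 332.7, 14.6]
eef_rot: [-3.142, 0.0, 2.95]
wrist_force: [0.4, -1.7, -0.3]
finger_gap: 13.7
t 7.65 pos [385.3 332.7  14.6] yaw 2.9498 j1,j6 [ 0.64 -0.74] | shift cm [ 0.02 -0.05 -0.04] roll 0.0048
```

```bash
python3 -m pendant '[[[0,0,-2,0],[0,0,-6,0],[0,0,-11,0],[0,0,-16,0],[0,0,-19,0]]]';python3 -m pendant '[[[0,0,0,0],[0,0,0,0]]]'; python3 - <<'E'
from h import *
c=shot('wrist','w5.png'); s=manip.read_state()
import pickle; pickle.dump((c,s),open('wheld.pkl','wb')); print(s['eef_pos'],s['eef_rot'],s['finger_gap'],s['wrist_force'])
cv2.imwrite('pics/w5b.png',cv2.resize(c['frame'][60:300,160:480],(0,0),fx=2.5,fy=2.5,interpolation=cv2.INTER_CUBIC)[:,:,::-1])
E
```

```text
clock: 8.15
eef_pos: [385.6, 333.0, 208.2]
eef_rot: [3.139, 0.002, 2.95]
wrist_force: [0.0, -0.5, -3.7]
finger_gap: 13.7
clock: 8.35
eef_pos: [385.0, 332.5, 203.6]
eef_rot: [-3.141, -0.001, 2.95]
wrist_force: [0.2, -0.1, -4.3]
finger_gap: 13.2
[384.71571145 332.29201546 202.70205124] [-3.13955751e+00 -1.80677444e-03  2.94975933e+00] 13.519628234458446 [ 1.0955391   0.28816286 -4.04958305]
```

View pics/w5b.png

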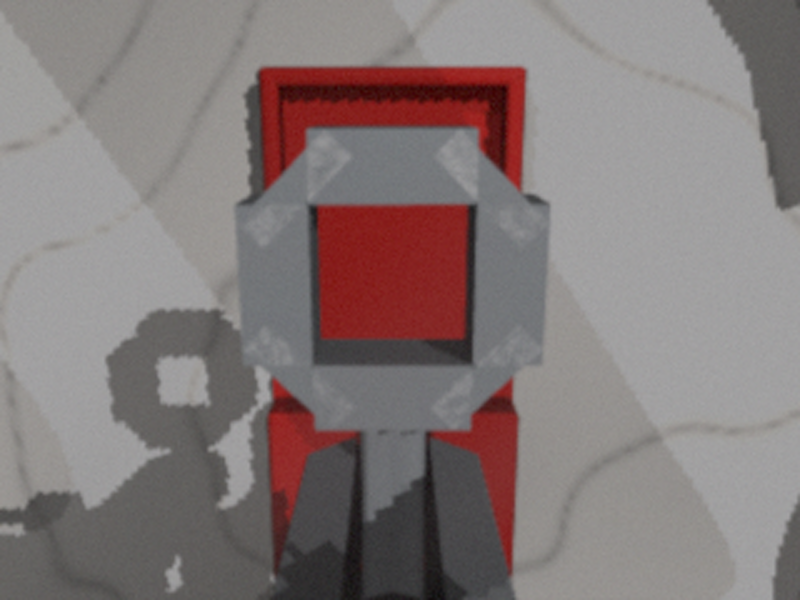

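```bash
python3 - <<'E'
from fit import *
import pickle
c,s=pickle.load(open('wheld.pkl','rb'))
u=lambda p:((np.array(p)+.5)/2.5-.5+[160,60])
z=s['eef_pos'][2]+10.4
q=lambda p:onz(c,u(p),z)[:2]
O=[q(p) for p in [(308,128),(477,128),(550,203),(543,363),(470,430),(314,430),(245,363),(237,203)]]
H=[q(p) for p in [(310,206),(474,206),(472,365),(314,365)]]
t=s['eef_rot'][2];x=np.array([np.cos(t),np.sin(t)]);y=np.array([np.sin(t),-np.cos(t)]);p=s['eef_pos'][:2]
for L in (O,H):
    m=np.mean(L,0); print(m,'tool xy',(m-p)@x,(m-p)@y)
f=lambda a,b:np.arctan2(*(b-a)[::-1])
print('sizes',np.linalg.norm(O[0]-O[5]),np.linalg.norm(O[2]-O[7]),np.linalg.norm(O[1]-O[4]),np.linalg.norm(O[3]-O[6]),[np.linalg.norm(H[i]-H[i-1]) for i in range(4)])
print('angles of -> (tool y rel)',[ (f(a,b)-f(0*y,y)+np.pi)%(2*np.pi)-np.pi for a,b in ((O[0],O[1]),(O[7],O[2]),(O[6],O[3]),(O[5],O[4]),(H[0],H[1]),(H[3],H[2]))],
 [ (f(b,a)-f(0*x,x)+np.pi)%(2*np.pi)-np.pi for a,b in ((O[0],O[5]),(O[1],O[4]),(O[2],O[3]),(O[7],O[6]))])
E
```

```text
[337.35249947 342.04789111] tool xy 48.35444218052326 0.5466987727666002
[337.65630683 341.89555826] tool xy 48.02716414749417 0.45508384618628384
sizes 60.35815868040107 59.70408671028239 60.33800265319776 60.08952693609476 [np.float64(31.857417857857058), np.float64(31.31454782687289), np.float64(31.850998292153413), np.float64(31.88243301931746)]
angles of -> (tool y rel) [np.float64(0.00019425234394532254), np.float64(0.0003273697743866322), np.float64(0.0006351777862843022), np.float64(0.000774773531260653), np.float64(0.0003328348700888384), np.float64(0.0006392480611272511)] [np.float64(-0.008165364627551241), np.float64(0.00487725470507705), np.float64(0.009581844775290893), np.float64(-0.002465677101120445)]
```

```bash
python3 go.py 618.1 -34.4 240 1.553; python3 -m pendant '[[[-15,18,-3.5,0.7],[-15,18,-3.5,0.7],[-15,18,-3.5,0.7],[-15,18,-3.5,0.7],[-15,18,-3.5,0.7]]]';python3 go.py 618.1 -34.4 240 1.553
```

```text
t 8.4 pos [384.7 332.3 202.7] yaw 2.9498 j1,j6 [ 0.64 -0.74] | shift cm [-29.9  -31.55  -3.73] roll 1.3968
clock: 8.9
eef_pos: [563.9, 478.4, 235.6]
eef_rot: [-3.137, -0.0, 2.26]
wrist_force: [-0.4, 0.1, -2.6]
finger_gap: 13.5
t 8.9 pos [563.9 478.4 235.6] yaw 2.2599 j1,j6 [ 0.65 -0.04] | shift cm [-43.03 -28.42  -0.44] roll 0.7069
```

```bash
python3 -m pendant '[[[-21,-14,-0.5,0.35],[-21,-14,-0.5,0.35],[-21,-14,-0.5,0.35],[-21,-14,-0.5,0.35],[-21,-14,-0.5,0.35]]]';python3 go.py 618.1 -34.4 240 1.553
```

```text
clock: 9.4
eef_pos: [588.9, 226.9, 241.0]
eef_rot: [-3.137, -0.0, 1.915]
wrist_force: [0.8, -0.1, -3.3]
finger_gap: 13.7
t 9.4 pos [588.9 226.9 241. ] yaw 1.9152 j1,j6 [ 0.31 -0.03] | shift cm [-25.58  -6.07   0.1 ] roll 0.3622
```

```bash
python3 -m pendant '[[[-25.6,-6.1,0.1,0.362],[-25.6,-6.1,0.1,0.362],[-25.6,-6.1,0.1,0.362],[-25.6,-6.1,0.1,0.362],[-25.6,-6.1,0.1,0.362]]]';python3 go.py 618.1 -34.4 165 1.553
```

```text
clock: 9.9
eef_pos: [616.4, -21.4, 240.3]
eef_rot: [-3.138, -0.0, 1.553]
wrist_force: [1.5, -0.4, -3.0]
finger_gap: 13.4
t 9.9 pos [616.4 -21.4 240.3] yaw 1.5532 j1,j6 [-0.09 -0.08] | shift cm [-1.3   0.19  7.53] roll 0.0002
```

```bash
python3 -m pendant '[[[-1.3,0.2,4,0],[-1.3,0.2,7,0],[-1.3,0.2,7.5,0],[-1.3,0.2,7.5,0],[-1.3,0.2,7.5,0]]]';python3 go.py 618.1 -34.4 165 1.553
cat > look.py <<'E'
import sys,pickle
from h import *
c=shot('wrist',sys.argv[1]+'.png'); s=manip.read_state(); pickle.dump((c,s),open(sys.argv[1]+'.pkl','wb'))
x0,x1,y0,y1=[int(v) for v in sys.argv[2:6]]; f=800/(x1-x0)
cv2.imwrite('pics/'+sys.argv[1]+'b.png',cv2.resize(c['frame'][y0:y1,x0:x1],(0,0),fx=f,fy=f,interpolation=cv2.INTER_CUBIC)[:,:,::-1])
E
python3 look.py w6 220 420 70 220
```

```text
clock: 10.4
eef_pos: [619.3, -32.0, 169.1]
eef_rot: [3.14, 0.0, 1.554]
wrist_force: [-0.4, -0.1, -2.9]
finger_gap: 13.5
t 10.4 pos [619.3 -32.  169.1] yaw 1.554 j1,j6 [-0.11 -0.09] | shift cm [-0.25 -0.12  0.41] roll 0.001
```

View pics/w6b.png

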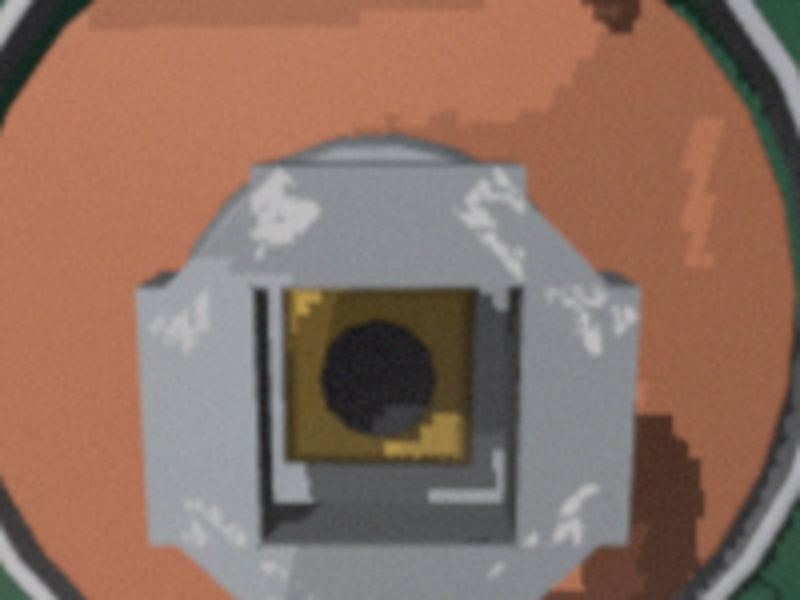

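```bash
cat > al.py <<'E'
import sys,pickle,json
from h import *
# al.py name x0 y0 f  ringpts(json) nutpt
n,x0,y0,f=sys.argv[1],float(sys.argv[2]),float(sys.argv[3]),float(sys.argv[4])
R=json.loads(sys.argv[5]);N=json.loads(sys.argv[6])
c,s=pickle.load(open(n+'.pkl','rb')); p=s['eef_pos'];print(p,s['eef_rot'])
u=lambda q:((np.array(q)+.5)/f-.5+[x0,y0]); t=s['eef_rot'][2]
X=np.array([np.cos(t),np.sin(t)]);Y=np.array([np.sin(t),-np.cos(t)])
r=np.mean([onz(c,u(q),p[2]+10.4)[:2] for q in R],0)
print('ring tool',(r-p[:2])@X,(r-p[:2])@Y)
for q,z in N:
    m=onz(c,u(q),z)[:2]; print(m,'move tool x,y mm',(m-r)@X,(m-r)@Y)
E
python3 al.py w6 220 70 4 '[[254,288],[520,288],[516,545],[262,545]]' '[[[378,379],134],[[378,379],130],[[379,460],130]]'; python3 go.py 618 -34 150
```

```text
[619.45352491 -31.97253872 169.49800696] [3.13949225e+00 2.15185482e-04 1.55410931e+00]
ring tool 48.919964462451425 -0.07164959118066039
[618.65096568  13.37659548] move tool x,y mm -3.5905356807707824 -1.4875043229526324
[618.61440161  12.62298991] move tool x,y mm -4.3446464510527 -1.51148845762314
[ 6.18525388e+02 -5.67299427e-01] move tool x,y mm -17.534584678055886 -1.3803937469899814
t 10.45 pos [619.5 -32.  169.5] yaw 1.5541 j1,j6 [-0.11 -0.09] | shift cm [-0.21 -0.14  1.95] roll 0.0
```

```bash
python3 -m pendant '[[[-0.28,-0.15,1,0],[-0.28,-0.15,1.9,0],[-0.28,-0.15,1.9,0],[-0.28,-0.15,1.9,0]]]';python3 look.py w7 220 420 70 220
```

```text
clock: 10.85
eef_pos: [617.2, -35.2, 148.8]
eef_rot: [-3.141, -0.0, 1.553]
wrist_force: [-0.5, 0.0, -3.3]
finger_gap: 13.6
```

View pics/w7b.png

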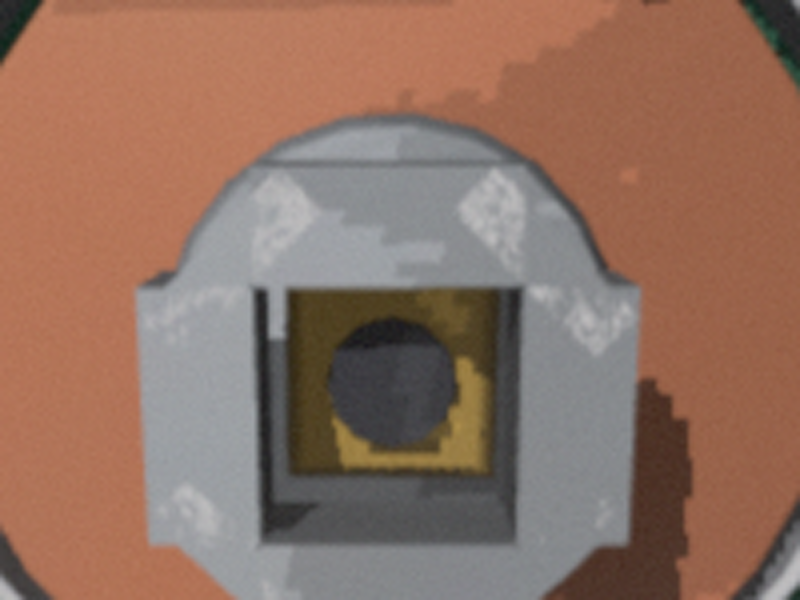

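```bash
python3 al.py w7 220 70 4 '[[254,288],[520,288],[516,545],[262,545]]' '[[[393,382],134],[[391,474],130],[[391,474],134],[[290,474],130],[[492,474],130]]'; python3 go.py 618 -34 150
```

```text
[617.36586539 -35.15215063 149.16487857] [ 3.14145380e+00 -5.39174695e-06  1.55333930e+00]
ring tool 48.88072414915701 -0.09401068086964104
[618.81394568  13.53411442] move tool x,y mm -0.17659953581385282 0.6919961422746856
[618.299139    -0.81190227] move tool x,y mm -14.529416863721453 0.4276939635543208
[6.18308971e+02 2.36239560e-01] move tool x,y mm -13.48126309963932 0.41922835704791095
[ 6.0356758e+02 -5.5411195e-01] move tool x,y mm -14.528821944449543 -14.306119976540604
[633.03139861  -1.06970487] move tool x,y mm -14.530011811304117 15.162209050011988
t 10.9 pos [617.4 -35.2 149.2] yaw 1.5533 j1,j6 [-0.12 -0.1 ] | shift cm [ 0.12  0.06 -0.08] roll 0.0
```

```bash
python3 -m pendant '[[[0.02,0.05,0.6,0],[0.02,0.05,1.2,0],[0.02,0.05,1.5,0],[0.02,0.05,1.5,0]]]'; python3 go.py 618 -34 124;python3 -m pendant '[[[0,0,0.3,0],[0,0,0.6,0],[0,0,0.8,0],[0,0,0.8,0]]]';python3 go.py 618 -34 124
```

```text
clock: 11.3
eef_pos: [617.5, -35.0, 133.3]
eef_rot: [-3.141, -0.0, 1.553]
wrist_force: [0.1, 0.2, -3.3]
finger_gap: 13.7
t 11.3 pos [617.5 -35.  133.3] yaw 1.5533 j1,j6 [-0.12 -0.1 ] | shift cm [0.1  0.04 0.93] roll 0.0
clock: 11.7
eef_pos: [617.7, -35.0, 125.7]
eef_rot: [-3.141, -0.0, 1.553]
wrist_force: [-0.4, -0.0, -2.8]
finger_gap: 13.6
t 11.7 pos [617.7 -35.  125.7] yaw 1.5532 j1,j6 [-0.12 -0.1 ] | shift cm [0.1  0.03 0.17] roll 0.0
```

```bash
python3 -m pendant '[[[0,0,0.15,0],[0,0,0.15,0],[0,0,0.15,0]]]';python3 -m pendant '[[[0,0,0,0],[0,0,0,0],[0,0,0,0],[0,0,0,0]]]' -0.28; python3 look.py w8 220 420 70 220
```

```text
clock: 12.0
eef_pos: [617.8, -35.0, 124.6]
eef_rot: [3.141, 0.0, 1.553]
wrist_force: [0.0, 0.7, -4.3]
finger_gap: 13.2
clock: 12.4
eef_pos: [617.9, -35.0, 124.7]
eef_rot: [3.141, 0.0, 1.553]
wrist_force: [-0.2, -0.0, -0.6]
finger_gap: 33.5
```

View pics/w8b.png

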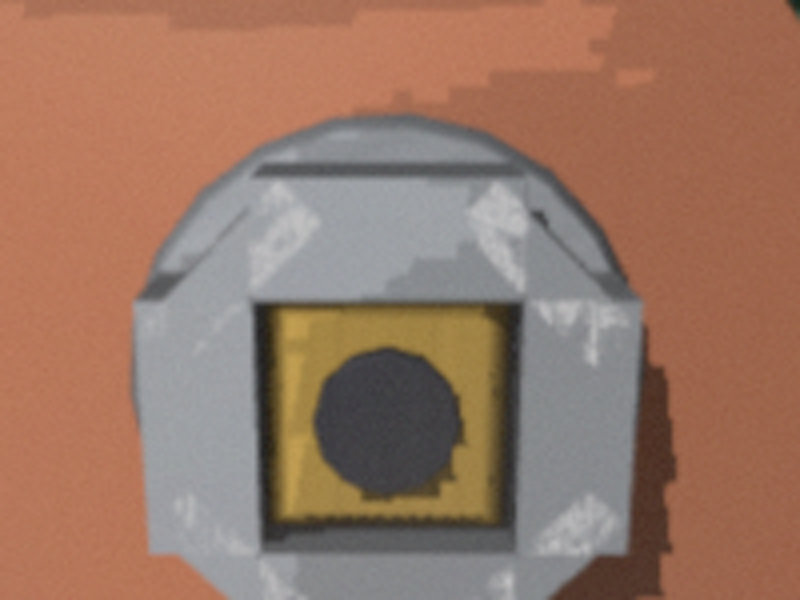

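```bash
python3 -m pendant '[[[0,0,-2.2,0],[0,0,-4,0],[-5,0,-4,0],[-9.1,0,-4,0],[-9.1,0,-4,0]]]'; python3 go.py 618 -126.4 119 1.553; python3 look.py w9 120 520 0 300
```

```text
clock: 12.95
eef_pos: [615.8, -130.3, 164.6]
eef_rot: [3.141, 0.001, 1.549]
wrist_force: [-0.1, 0.3, -0.6]
finger_gap: 33.8
t 12.95 pos [ 615.8 -130.3  164.6] yaw 1.5492 j1,j6 [-0.27 -0.24] | shift cm [0.39 0.21 4.56] roll -0.0038
```

View pics/w9b.png

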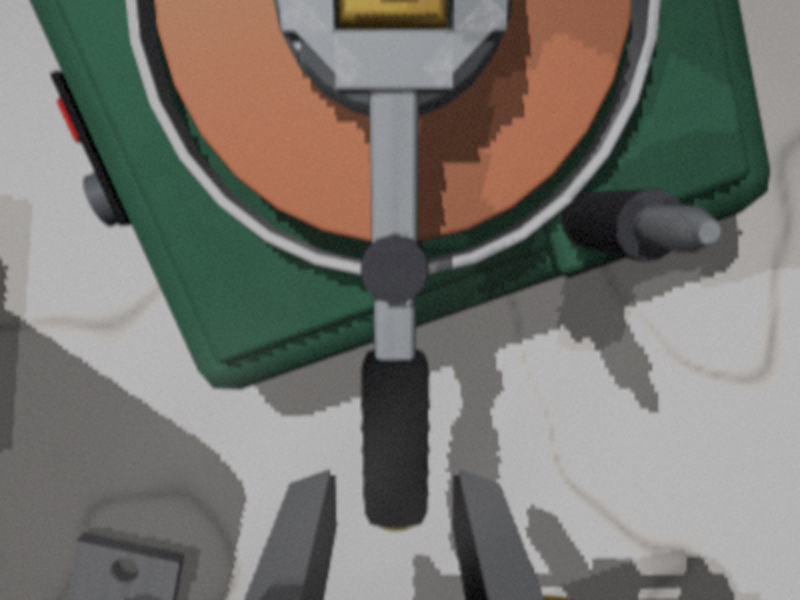

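```bash
python3 -m pendant '[[[0.2,0.1,1,0],[0.2,0.1,3,0],[0.2,0.1,4.5,0],[0.2,0.1,4.5,0],[0.2,0.1,4.5,0]]]'; python3 go.py 617 -126.4 119 1.553
```

```text
clock: 13.5
eef_pos: [617.3, -123.4, 119.5]
eef_rot: [-3.141, -0.0, 1.554]
wrist_force: [-0.0, -0.7, 1.1]
finger_gap: 33.7
t 13.5 pos [ 617.3 -123.4  119.5] yaw 1.5541 j1,j6 [-0.26 -0.24] | shift cm [-0.3  -0.03  0.05] roll 0.0011
```

```bash
python3 -m pendant '[[[-0.3,-0.42,0,0.03],[-0.27,-0.84,0,0.06],[-0.24,-1.26,0,0.09],[-0.2,-1.68,0,0.12],[-0.14,-2.1,0,0.15]]]'
python3 -m pendant '[[[0.01,-0.42,0,0.03],[0.03,-0.84,0,0.06],[0.06,-1.26,0,0.09],[0.1,-1.68,0,0.12],[0.16,-2.1,0,0.15]]]'; python3 look.py w10 120 520 0 300
cat > arc.py <<'E'
from h import *
s=manip.read_state();p=s['eef_pos'];d=p[:2]-[619,13.6];t=s['eef_rot'][2]
Y=np.array([np.sin(t),-np.cos(t)]);X=np.array([np.cos(t),np.sin(t)])
print('t',round(s['clock'],2),'r',np.linalg.norm(d),'ang',np.arctan2(d[1],d[0]),'toolyaw-pi',t-np.pi,'F tool x,y,z',s['wrist_force'][:2]@X,s['wrist_force'][:2]@Y,s['wrist_force'][2],'z',p[2])
E
python3 arc.py
```

```text
clock: 14.0
eef_pos: [596.1, -125.0, 119.9]
eef_rot: [3.141, 0.0, 1.401]
wrist_force: [1.7, -0.0, 1.0]
finger_gap: 33.8
clock: 14.5
eef_pos: [575.5, -120.0, 119.6]
eef_rot: [3.141, 0.0, 1.251]
wrist_force: [1.4, -2.6, 0.8]
finger_gap: 34.2
t 14.55 r 140.4447342744695 ang -1.8890971344447824 toolyaw-pi -1.8925989921289768 F tool x,y,z -1.5633468981811747 0.8241156867681485 1.5112643240316284 z 119.5489789051514
```

View pics/w10b.png

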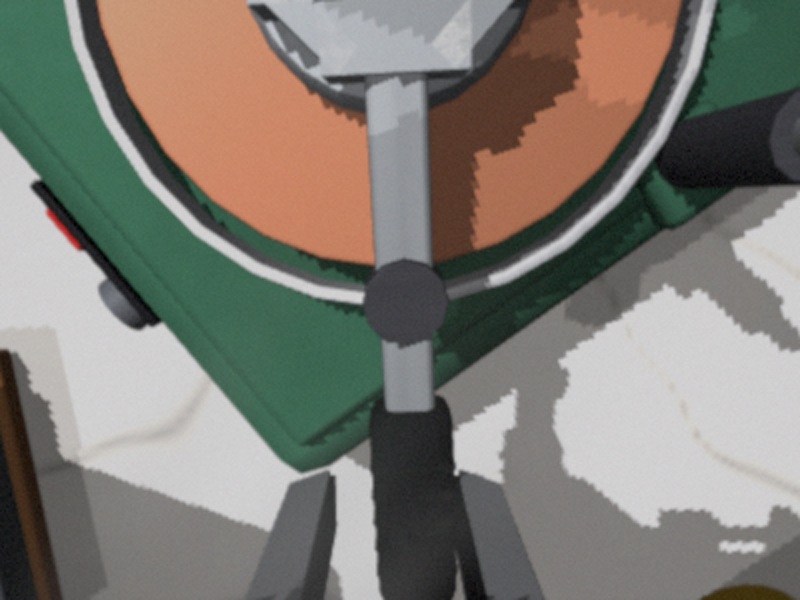

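```bash
python3 -m pendant '[[[0.01,-0.42,0,0.03],[0.03,-0.84,0,0.06],[0.07,-1.4,0,0.1]]]'; python3 arc.py;  python3 -m pendant '[[[0.01,-0.42,0,0.03],[0.03,-0.84,0,0.06],[0.06,-1.12,0,0.08]]]'; python3 arc.py
```

```text
clock: 14.85
eef_pos: [562.5, -115.0, 119.5]
eef_rot: [3.142, 0.0, 1.152]
wrist_force: [1.6, -2.1, 0.9]
finger_gap: 33.9
t 14.85 r 140.47353267518622 ang -1.984767852496335 toolyaw-pi -1.9900612924286465 F tool x,y,z -1.2758481216908566 2.345635126828781 0.8878413209155819 z 119.48502700574575
clock: 15.15
eef_pos: [552.4, -109.8, 119.5]
eef_rot: [-3.142, 0.0, 1.072]
wrist_force: [2.0, -1.3, 1.1]
finger_gap: 34.1
t 15.15 r 140.2644486895593 ang -2.065566238424783 toolyaw-pi -2.069787627876997 F tool x,y,z -0.1421550256484787 2.3652137853687125 1.0555815328757794 z 119.51318873666564
```

```bash
python3 -m pendant '[[[0.01,-0.42,0,0.03],[0.03,-0.84,0,0.06]]]'; python3 arc.py;  python3 -m pendant '[[[0.01,-0.42,0,0.03],[0.03,-0.84,0,0.06]]]'; python3 arc.py
```

```text
clock: 15.35
eef_pos: [545.2, -105.6, 119.5]
eef_rot: [-3.142, 0.0, 1.012]
wrist_force: [0.4, -2.0, 1.3]
finger_gap: 34.1
t 15.35 r 140.1670853075042 ang -2.125073016626217 toolyaw-pi -2.1297885617776706 F tool x,y,z -1.4880266383868 1.4348913844081452 1.317753156757035 z 119.48509866366405
clock: 15.55
eef_pos: [538.2, -100.9, 119.5]
eef_rot: [-3.141, 0.0, 0.952]
wrist_force: [1.0, -1.8, 0.4]
finger_gap: 34.0
t 15.55 r 140.11827860773133 ang -2.1852447955758323 toolyaw-pi -2.1898104364138122 F tool x,y,z -0.8943709062802967 1.8793029124854952 0.4364736619909249 z 119.46093681837012
```

```bash
python3 -m pendant '[[[0.01,-0.42,0,0.03],[0.03,-0.84,0,0.06]]]'; python3 arc.py;  python3 -m pendant '[[[0.01,-0.42,0,0.03],[0.03,-0.84,0,0.06]]]'; python3 arc.py
```

```text
clock: 15.75
eef_pos: [531.5, -95.7, 119.4]
eef_rot: [-3.141, 0.0, 0.892]
wrist_force: [1.1, -2.2, 1.0]
finger_gap: 33.8
t 15.75 r 140.03058948657795 ang -2.2454901826370546 toolyaw-pi -2.249855727998133 F tool x,y,z -1.0096687383631315 2.1942194106652653 1.0422233357589379 z 119.44670894194662
clock: 15.95
eef_pos: [525.1, -90.3, 119.4]
eef_rot: [-3.141, 0.0, 0.832]
wrist_force: [0.9, -2.5, 1.1]
finger_gap: 34.1
t 15.95 r 139.98176312927652 ang -2.3056779844917576 toolyaw-pi -2.3098038053907897 F tool x,y,z -1.1975369563364069 2.3575169685099673 1.0952532820365364 z 119.42483724370086
```

```bash
python3 -m pendant '[[[0.01,-0.42,0,0.03],[0.03,-0.84,0,0.06]]]'; python3 arc.py;  python3 -m pendant '[[[0.01,-0.42,0,0.03],[0.03,-0.84,0,0.06]]]'; python3 arc.py
```

```text
clock: 16.15
eef_pos: [519.1, -84.4, 119.4]
eef_rot: [-3.141, 0.0, 0.772]
wrist_force: [0.7, -2.5, -0.3]
finger_gap: 33.5
t 16.15 r 139.92117576951168 ang -2.3659516230390483 toolyaw-pi -2.3698038122308898 F tool x,y,z -1.2609321460375384 2.242141760289137 -0.32382818175644257 z 119.39782811659904
clock: 16.35
eef_pos: [513.4, -78.1, 119.4]
eef_rot: [-3.141, 0.001, 0.712]
wrist_force: [0.8, -1.7, -0.0]
finger_gap: 33.8
t 16.35 r 139.85835900412206 ang -2.4262445343327532 toolyaw-pi -2.4298001898913597 F tool x,y,z -0.5486919111836498 1.8203342250863854 -0.04369688934107052 z 119.38389374572263
```

```bash
python3 -m pendant '[[[0.01,-0.42,0,0.03],[0.03,-0.84,0,0.06]]]'; python3 arc.py;  python3 -m pendant '[[[0.01,-0.42,0,0.03]]]'; python3 arc.py
```

```text
clock: 16.55
eef_pos: [508.1, -71.6, 119.4]
eef_rot: [-3.141, 0.001, 0.652]
wrist_force: [-0.4, -2.3, 1.4]
finger_gap: 33.8
t 16.55 r 139.8006050644701 ang -2.4866677947358653 toolyaw-pi -2.4898143925433316 F tool x,y,z -1.7190176496684835 1.6225757700740087 1.370446543136191 z 119.37250939181598
clock: 16.65
eef_pos: [505.6, -68.2, 119.4]
eef_rot: [-3.141, 0.001, 0.622]
wrist_force: [-0.2, -2.1, 0.1]
finger_gap: 34.3
t 16.65 r 139.76538845917037 ang -2.516676727102091 toolyaw-pi -2.519772731885584 F tool x,y,z -1.3204095474523618 1.5763711626876684 0.07012065997357231 z 119.3748282662335
```

```bash
python3 -m pendant '[[[0.01,-0.42,0,0.03]]]'; python3 arc.py;  python3 -m pendant '[[[0.01,-0.42,0,0.03]]]'; python3 arc.py; python3 look.py w11 120 520 0 300
```

```text
clock: 16.75
eef_pos: [503.3, -64.7, 119.4]
eef_rot: [-3.141, 0.001, 0.592]
wrist_force: [0.4, -2.3, 0.9]
finger_gap: 33.4
t 16.75 r 139.73181373381018 ang -2.5468022944987494 toolyaw-pi -2.5497524677174255 F tool x,y,z -0.9961670373029312 2.1324882127849216 0.8821682893873615 z 119.36157640737882
clock: 16.85
eef_pos: [501.1, -61.3, 119.4]
eef_rot: [3.141, 0.001, 0.562]
wrist_force: [1.4, -6.3, 0.9]
finger_gap: 34.0
t 16.85 r 139.6751050382641 ang -2.5754370057142166 toolyaw-pi -2.579770410226534 F tool x,y,z -2.113569255198759 6.068259863684865 0.8686277459154317 z 119.42869061581126
```

View pics/w11b.png

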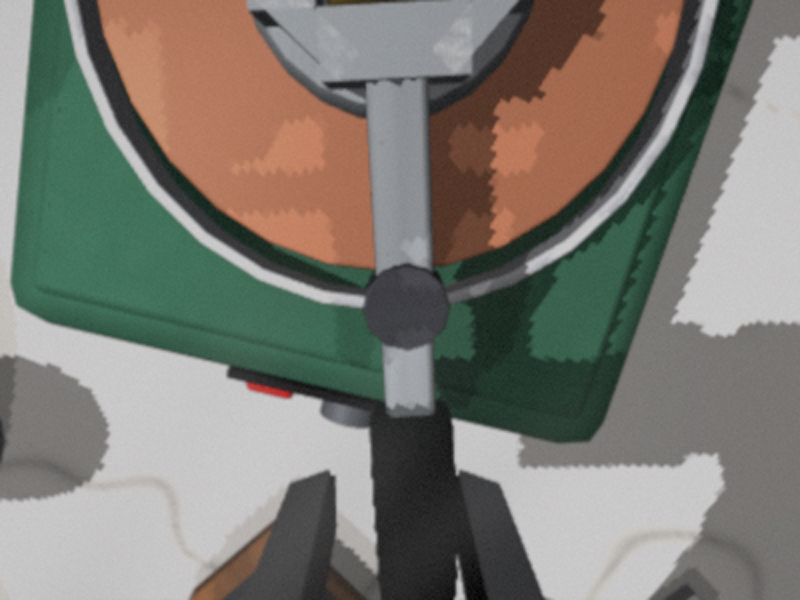

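```bash
python3 -m pendant '[[[0,-0.3,0,0.03]]]'; python3 arc.py;  python3 -m pendant '[[[0.01,-0.3,0,0.03],[0.01,-0.3,0,0.03]]]'; python3 arc.py
```

```text
clock: 17.0
eef_pos: [500.1, -59.4, 119.7]
eef_rot: [3.14, -0.0, 0.533]
wrist_force: [4.9, -9.5, 1.1]
finger_gap: 33.8
t 17.0 r 139.47413617515323 ang -2.5908594535606375 toolyaw-pi -2.608171623397011 F tool x,y,z -0.6532930124537772 10.661292070310553 1.0746539990728836 z 119.72920933142258
clock: 17.2
eef_pos: [498.8, -57.1, 119.8]
eef_rot: [3.139, -0.0, 0.503]
wrist_force: [3.0, -11.5, 1.3]
finger_gap: 33.7
t 17.2 r 139.47013712920304 ang -2.610348634154065 toolyaw-pi -2.6387883644387573 F tool x,y,z -2.9350827120236955 11.543657406381296 1.3360052174002544 z 119.84441667629257
```

```bash
python3 -m pendant '[[[0.01,-0.3,0,0.03],[0.01,-0.3,0,0.03]]]'; python3 arc.py;python3 look.py w12 120 520 0 300
```

```text
clock: 17.4
eef_pos: [497.3, -54.5, 119.8]
eef_rot: [3.139, 0.0, 0.473]
wrist_force: [2.3, -11.9, 1.4]
finger_gap: 34.0
t 17.4 r 139.4587467206012 ang -2.6312366731524235 toolyaw-pi -2.668869107596179 F tool x,y,z -3.40951779485678 11.677565924177255 1.414547026475101 z 119.77018073478153
```

View pics/w12b.png

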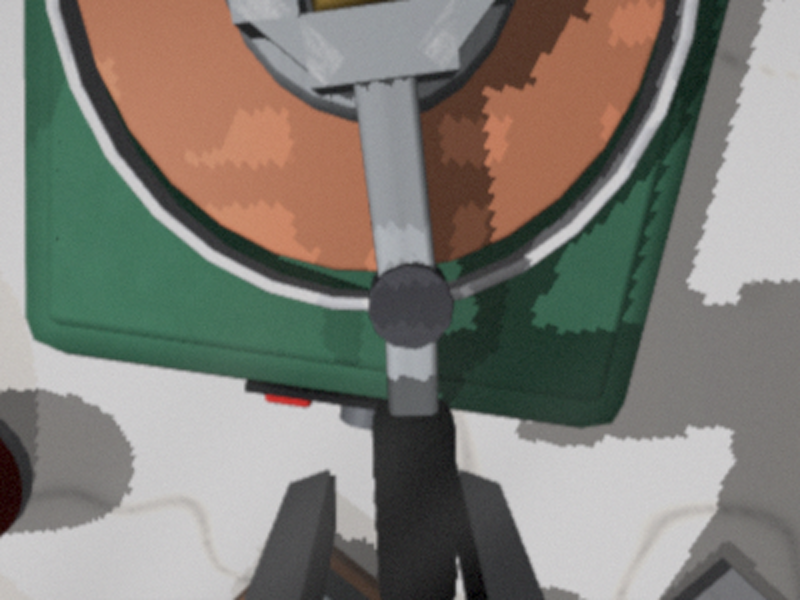

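```bash
python3 -m pendant '[[[0.02,-0.4,0,0.04],[0.04,-0.8,0,0.08],[0.04,-0.8,0,0.08]]]'; python3 arc.py;python3 look.py w13 120 520 0 300
```

```text
clock: 17.75
eef_pos: [493.9, -47.4, 119.8]
eef_rot: [3.139, 0.0, 0.392]
wrist_force: [2.6, -15.6, 0.3]
finger_gap: 33.9
t 17.75 r 139.16294247927507 ang -2.687784775736262 toolyaw-pi -2.749397228497275 F tool x,y,z -3.549467480302464 15.375821981303147 0.27425849727163043 z 119.76308838959868
```

View pics/w13b.png

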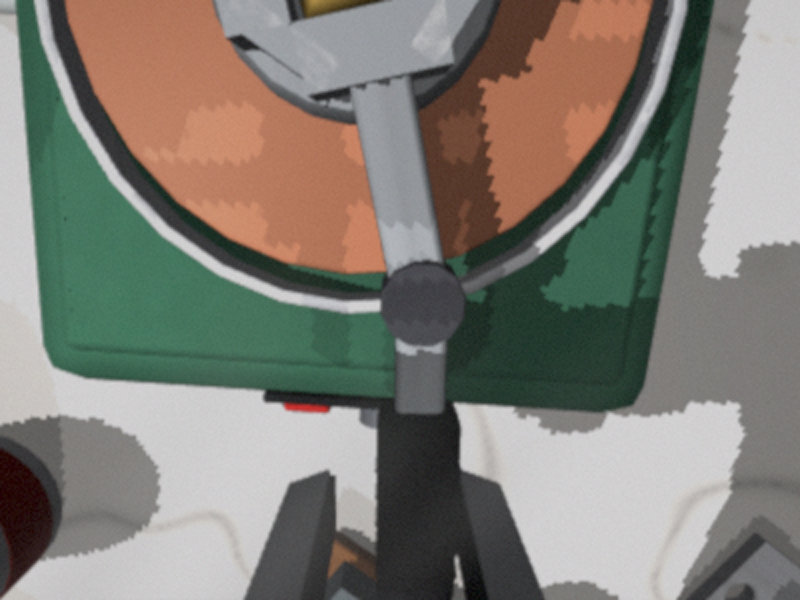

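```bash
cat > bend.py <<'E'
import sys,pickle,json
from h import *
c,s=pickle.load(open(sys.argv[1]+'.pkl','rb'));f=2;u=lambda q:((np.array(q)+.5)/f-.5+[120,0])
P=json.loads(sys.argv[2])
a=[onz(c,u(q),131)[:2] for q in P[:2]];b=[onz(c,u(q),131)[:2] for q in P[2:]]
g=lambda a:np.arctan2(*(a[1]-a[0])[::-1])
print(g(a),g(b),'bend',g(a)-g(b))
E
python3 bend.py w13 '[[382,85],[414,262],[421,345],[420,412]]'; python3 bend.py w11 '[[397,82],[405,268],[408,345],[411,412]]'
```

```text
-2.559270182540309 -2.7524976704103565 bend 0.19322748787004773
-2.5313964140883556 -2.5298002778373485 bend -0.0015961362510070742
```

```bash
python3 -m pendant '[[[0.02,-0.2,0,0.03],[0.03,-0.4,0,0.05],[0.03,-0.4,0,0.05]]]'; python3 arc.py;python3 look.py w14 120 520 0 300
```

```text
clock: 18.1
eef_pos: [492.7, -43.8, 119.8]
eef_rot: [3.139, 0.0, 0.343]
wrist_force: [1.9, -15.0, 0.3]
finger_gap: 33.9
t 18.1 r 138.69480855877467 ang -2.7147507690986434 toolyaw-pi -2.7989154697202396 F tool x,y,z -3.2027828579805275 14.731808472562916 0.2996987222436912 z 119.75875008381756
```

View pics/w14b.png

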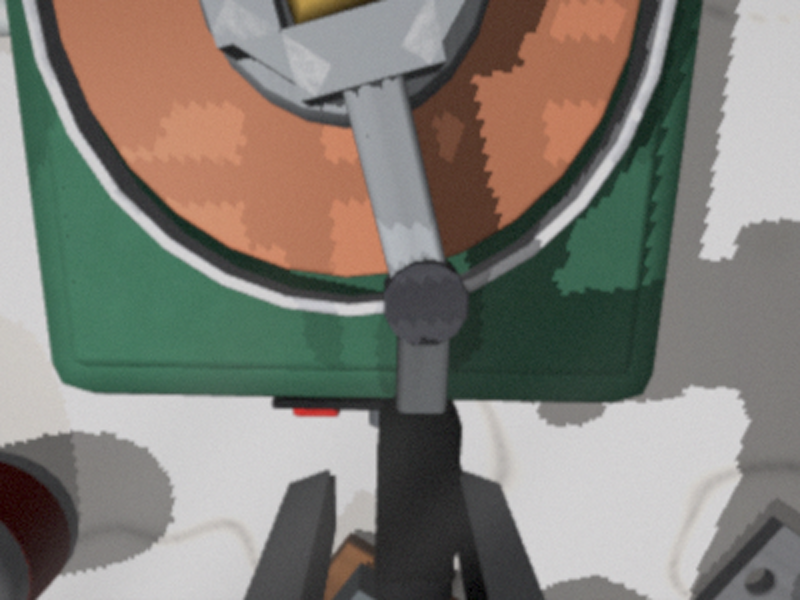

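```bash
python3 bend.py w14 '[[375,90],[412,262],[424,348],[422,410]]'
```

```text
-2.5761402702055807 -2.8176997982284013 bend 0.24155952802282066
```

```bash
python3 go.py 510.2 -74.6 119.5 0.65
```

```text
t 18.15 pos [492.8 -43.9 119.8] yaw 0.3433 j1,j6 [-0.16  1.07] | shift cm [0.61 3.48 0.03] roll -0.3067
```

```bash
python3 -m pendant '[[[0.1,0.8,0,-0.07],[0.2,1.6,0,-0.14],[0.4,2.4,0,-0.22],[0.6,3.3,0,-0.307],[0.6,3.3,0,-0.307]]]'; python3 arc.py; python3 look.py w15 120 520 0 300
```

```text
clock: 18.65
eef_pos: [509.3, -71.8, 119.3]
eef_rot: [-3.141, 0.0, 0.651]
wrist_force: [1.3, 0.5, -1.0]
finger_gap: 34.0
t 18.65 r 139.02671394204953 ang -2.4805168388318033 toolyaw-pi -2.4902428950914444 F tool x,y,z 1.348948994464593 0.37240610973351523 -0.9862714352686924 z 119.26751593313809
```

View pics/w15b.png

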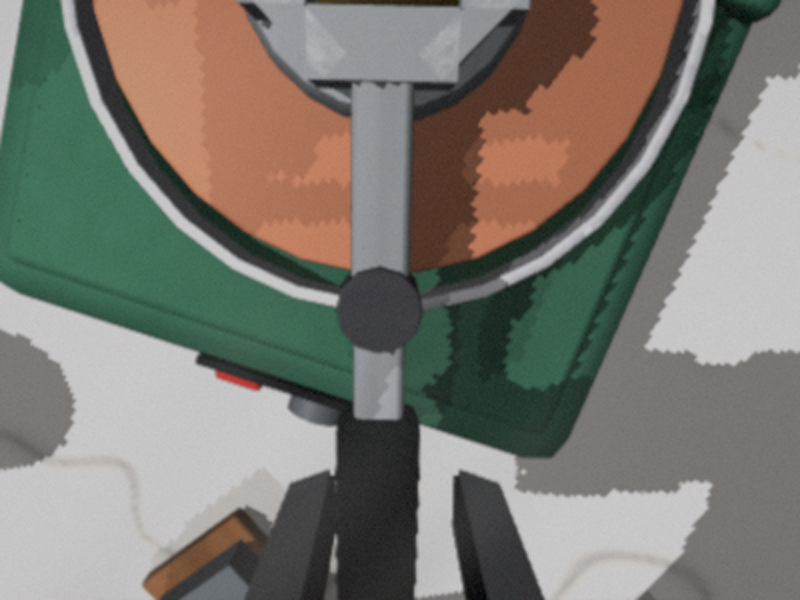

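```bash
python3 bend.py w15 '[[381,85],[380,268],[379,350],[377,415]]'; python3 - <<'E'
import numpy as np
for y in (-2.50,):
    r=48.5; print(619+r*np.cos(y),13.6+r*np.sin(y),y+np.pi)
E
python3 go.py 512 -74 165 0.64
```

```text
-2.501702489739435 -2.526706984990062 bend 0.025004495250626757
580.1445346459737 -15.425898989041892 0.6415926535897931
t 18.7 pos [509.  -71.3 119.2] yaw 0.6482 j1,j6 [-0.21  0.71] | shift cm [ 0.08  0.4  -4.58] roll 0.0082
```

```bash
python3 -m pendant '[[[0,-0.45,0,0.01],[0,-0.45,-2.3,0.01],[0,-0.45,-4.6,0.01],[4.5,-0.45,-4.6,0.01],[9.05,-0.45,-4.6,0.01]]]';python3 -m pendant '[[[0,0,0,0],[0,0,0,0]]]'; python3 arc.py; python3 look.py w16 160 480 40 280
```

```text
clock: 19.2
eef_pos: [579.2, -12.0, 166.9]
eef_rot: [3.14, -0.002, 0.637]
wrist_force: [-0.2, -0.9, -0.6]
finger_gap: 33.6
clock: 19.4
eef_pos: [578.1, -11.9, 164.9]
eef_rot: [-3.141, 0.001, 0.64]
wrist_force: [-0.9, -0.9, 0.6]
finger_gap: 33.9
t 19.4 r 48.216234252208 ang -2.583425536289687 toolyaw-pi -2.5012344889472597 F tool x,y,z -1.277714646238579 0.1578296189660715 0.6043092535485909 z 164.90349904463065
```

View pics/w16b.png

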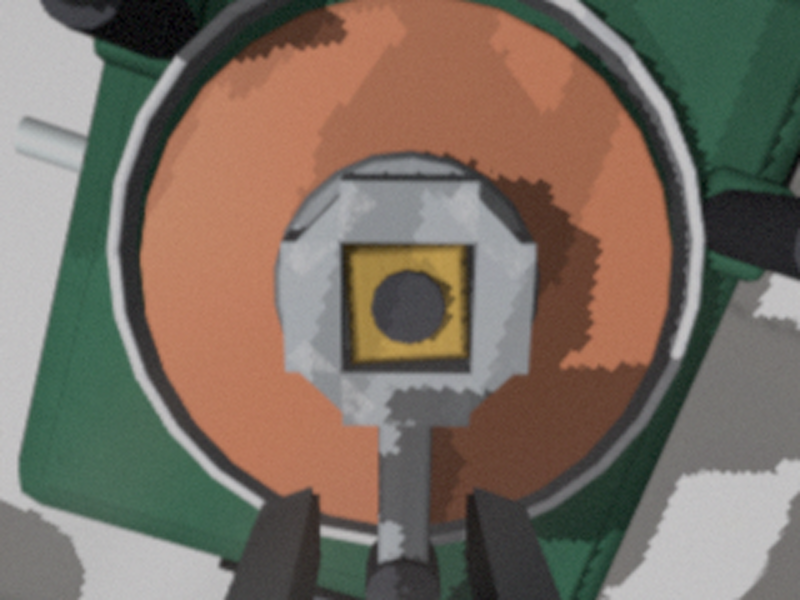

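```bash
python3 - <<'E'
from h import *
import pickle
c,s=pickle.load(open('w16.pkl','rb'));p=s['eef_pos'];t=s['eef_rot'][2]
u=lambda q:((np.array(q)+.5)/2.5-.5+[160,40])
X=np.array([np.cos(t),np.sin(t)]);Y=np.array([np.sin(t),-np.cos(t)])
O=[onz(c,u(q),134)[:2] for q in [(343,180),(480,180),(536,242),(530,373),(470,425),(343,425),(285,373),(277,242)]]
for i,j in ((0,1),(7,2),(6,3),(5,4)): d=O[j]-O[i]; print(np.arctan2(d@X,d@Y))
N=[onz(c,u(q),131)[:2] for q in [(404,430),(404,545)]];d=N[0]-N[1];print('neck',np.arctan2(d@Y,d@X),[(n-p[:2])@Y for n in N])
m=np.mean(O,0);print(m,(m-p[:2])@X,(m-p[:2])@Y)
H=np.mean([onz(c,u(q),134)[:2] for q in [(342,244),(474,244),(470,372),(342,372)]],0);print(H,(H-p[:2])@X,(H-p[:2])@Y)
E
```

```text
0.0007138388107819434
0.0006869823109128778
0.0006263730434558542
0.0006007319742233655
neck -0.004576671710140244 [np.float64(2.4635054113210852), np.float64(2.6124372024467)]
[617.9299955   13.22904267] 47.65389876520599 3.237126464043051
[617.57456293  13.25841651] 47.38628211826291 3.001379849114908
```

```bash
python3 -m pendant '[[[-0.06,0.28,1,0],[-0.06,0.28,3,0],[-0.06,0.28,4.1,0],[-0.06,0.28,4.1,0],[-0.06,0.28,4.1,0]]]'; python3 arc.py; python3 look.py w17 160 480 40 280
```

```text
clock: 19.95
eef_pos: [579.7, -15.8, 124.8]
eef_rot: [3.142, -0.0, 0.64]
wrist_force: [-0.2, 0.3, 0.2]
finger_gap: 33.3
t 19.95 r 49.130125217069704 ang -2.499026092966058 toolyaw-pi -2.5018724230576668 F tool x,y,z 0.046912000697548306 -0.31973881305242796 0.23684926155826988 z 124.82549549256262
```

View pics/w17b.png

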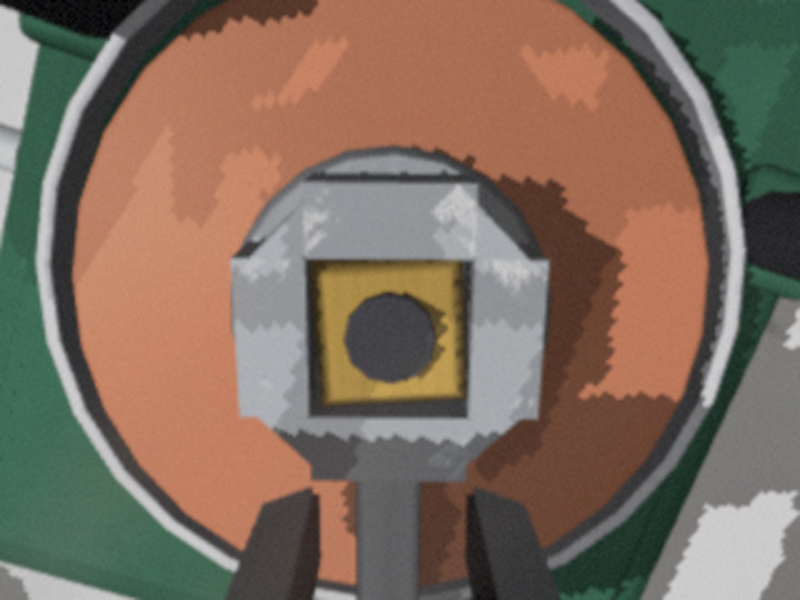

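```bash
python3 -m pendant '[[[0,-0.08,0.03,0],[0,-0.08,0.03,0]]]'; python3 -m pendant '[[[0,0,0,0],[0,0,0,0],[0,0,0,0],[0,0,0,0]]]' -1 45; python3 arc.py; python3 -m pendant '[[[0,0.07,0,-0.015],[0,0.15,0,-0.03],[0,0.15,0,-0.03]]]'; python3 arc.py;python3 look.py w18 160 480 40 280
```

```text
clock: 20.2
eef_pos: [579.4, -14.8, 124.7]
eef_rot: [3.141, -0.001, 0.64]
wrist_force: [-0.0, -0.5, 0.8]
finger_gap: 34.1
clock: 20.6
eef_pos: [579.3, -14.9, 124.3]
eef_rot: [3.142, -0.0, 0.64]
wrist_force: [0.4, 0.3, -0.4]
finger_gap: 13.7
t 20.6 r 48.924286505008915 ang -2.518620296793399 toolyaw-pi -2.5013475140704178 F tool x,y,z 0.5374810564668813 -0.01672249618553423 -0.36252661346603765 z 124.2633678904235
clock: 20.9
eef_pos: [580.1, -16.0, 124.3]
eef_rot: [-3.141, -0.0, 0.671]
wrist_force: [-1.8, 1.9, 1.9]
finger_gap: 13.7
t 20.9 r 48.90090932358629 ang -2.491171261145359 toolyaw-pi -2.4703576177405147 F tool x,y,z -0.20525606226323823 -2.6057744204967355 1.9216850685231945 z 124.26597542127217
```

View pics/w18b.png

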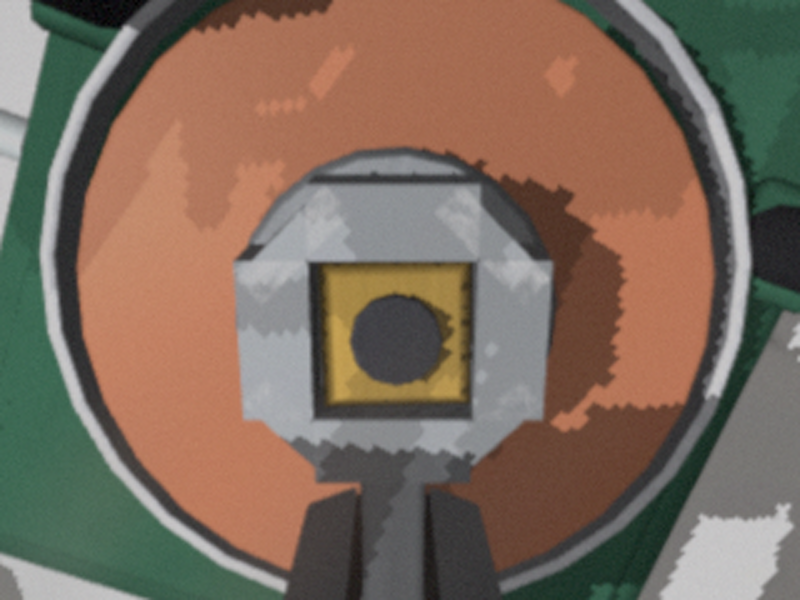

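```bash
python3 -m pendant '[[[0,-0.02,-0.3,0],[0,-0.02,-0.8,0],[0,-0.02,-1.5,0],[0,-0.02,-2.2,0],[0,-0.02,-3,0]]]'; python3 arc.py; python3 -m pendant '[[[0,0,-4,0],[0,0,-8,0],[0,0,-10,0],[0,0,-10,0]]]'; python3 arc.py; python3 look.py w19 160 480 40 280
```

```text
clock: 21.45
eef_pos: [580.0, -16.0, 154.9]
eef_rot: [3.141, -0.0, 0.67]
wrist_force: [1.0, -0.4, -3.3]
finger_gap: 13.6
t 21.45 r 48.91796888583308 ang -2.49211787688192 toolyaw-pi -2.4713588823636106 F tool x,y,z 0.4991773665729925 0.9625147144193048 -3.2948923985201817 z 154.9430171002026
clock: 21.85
eef_pos: [580.9, -16.0, 257.8]
eef_rot: [3.138, -0.004, 0.67]
wrist_force: [-0.6, 0.3, -3.1]
finger_gap: 13.6
t 21.85 r 48.24841035019098 ang -2.481381380425294 toolyaw-pi -2.471225210311066 F tool x,y,z -0.24520495492060332 -0.6336479409117574 -3.1153936466914063 z 257.7762385451185
```

View pics/w19b.png

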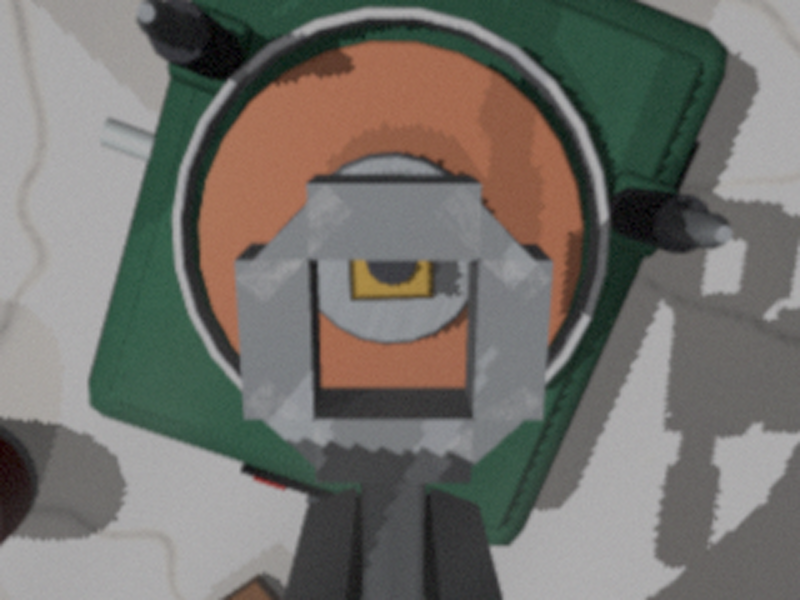

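```bash
python3 - <<'E'
from h import *
import pickle
c,s=pickle.load(open('w19.pkl','rb'));p=s['eef_pos'];t=s['eef_rot'][2]
u=lambda q:((np.array(q)+.5)/2.5-.5+[160,40])
X=np.array([np.cos(t),np.sin(t)]);Y=np.array([np.sin(t),-np.cos(t)])
O=[onz(c,u(q),p[2]+9.7)[:2] for q in [(308,184),(480,184),(552,262),(544,419),(470,482),(316,482),(243,419),(236,262)]]
for i,j in ((0,1),(7,2),(6,3),(5,4)): d=O[j]-O[i]; print(np.linalg.norm(d),np.arctan2(d@X,d@Y))
m=np.mean(O,0);print((m-p[:2])@X,(m-p[:2])@Y,np.linalg.norm(O[0]-O[5]))
E
python3 go.py 385 333 210 2.95
```

```text
32.62014515350684 -9.459033623903577e-05
61.488716559640245 -0.0005688637743444405
61.805020486128456 -0.0016024209448505056
32.33777004470327 -0.0020499901316893307
47.66490512851968 0.5613503446770487 60.60464281207759
t 21.9 pos [580.2 -16.  255.1] yaw 0.6703 j1,j6 [-0.09  0.81] | shift cm [  6.38 -39.47   4.51] roll -2.2797
```

```bash
python3 -m pendant '[[[4,-24,0,-0.75],[4,-24,0,-0.75],[4,-24,0,-0.75],[4,-24,0,-0.75],[4,-24,0,-0.75]]]'; python3 go.py 385.3 332.7 200 2.95
```

```text
clock: 22.4
eef_pos: [460.3, 198.5, 252.5]
eef_rot: [-3.139, 0.001, 1.427]
wrist_force: [0.6, 0.9, -1.6]
finger_gap: 13.4
t 22.4 pos [460.3 198.5 252.5] yaw 1.4268 j1,j6 [0.33 0.48] | shift cm [12.2  -9.35  5.25] roll -1.5232
```

```bash
python3 -m pendant '[[[12.2,-9.3,5,-0.75],[12.2,-9.3,5,-0.75],[12.2,-9.3,5,-0.75],[12.2,-9.3,5,-0.75],[12.2,-9.3,5,-0.75]]]'; python3 -m pendant '[[[0,0,0,-0.77],[0,0,0,-0.77],[0,0,0,-0.77],[0,0,0,-0.77],[0,0,0,-0.77]]]';python3 go.py 385.3 332.7 80 2.95
```

```text
clock: 22.9
eef_pos: [386.5, 332.6, 201.5]
eef_rot: [-3.137, -0.0, 2.179]
wrist_force: [-0.1, -0.3, -2.9]
finger_gap: 13.7
clock: 23.4
eef_pos: [388.0, 331.1, 202.4]
eef_rot: [-3.139, -0.002, 2.926]
wrist_force: [-0.2, -0.3, -3.3]
finger_gap: 13.7
t 23.4 pos [388.  331.1 202.4] yaw 2.9265 j1,j6 [ 0.63 -0.72] | shift cm [ 0.3   0.1  12.24] roll -0.0235
```

```bash
python3 -m pendant '[[[0.3,0.1,4,-0.023],[0.3,0.1,8,-0.023],[0.3,0.1,12,-0.023],[0.3,0.1,13,-0.023],[0.3,0.1,13,-0.023]]]'; python3 -m pendant '[[[0,0,0,0]]]'; python3 go.py 385.3 332.7 40 2.95
```

```text
clock: 23.9
eef_pos: [385.1, 332.5, 72.7]
eef_rot: [-3.139, -0.003, 2.943]
wrist_force: [0.4, -0.7, -3.0]
finger_gap: 13.8
clock: 24.0
eef_pos: [386.4, 333.6, 75.5]
eef_rot: [3.141, 0.001, 2.943]
wrist_force: [0.2, -0.4, -2.8]
finger_gap: 13.4
t 24.0 pos [386.4 333.6  75.5] yaw 2.9433 j1,j6 [ 0.64 -0.73] | shift cm [ 0.09 -0.11  3.55] roll -0.0067
```

```bash
python3 -m pendant '[[[0.1,-0.1,1,-0.007],[0.1,-0.1,2,-0.007],[0.1,-0.1,3.2,-0.007],[0.1,-0.1,3.2,-0.007]]]'; python3 go.py 385.3 332.7 15.3 2.95; python3 look.py w20 120 520 50 350
```

```text
clock: 24.4
eef_pos: [384.0, 331.8, 40.5]
eef_rot: [-3.14, -0.002, 2.95]
wrist_force: [-0.4, 0.7, -3.5]
finger_gap: 13.5
t 24.4 pos [384.  331.8  40.5] yaw 2.9502 j1,j6 [ 0.64 -0.74] | shift cm [-0.11  0.11  2.52] roll 0.0002
```

View pics/w20b.png

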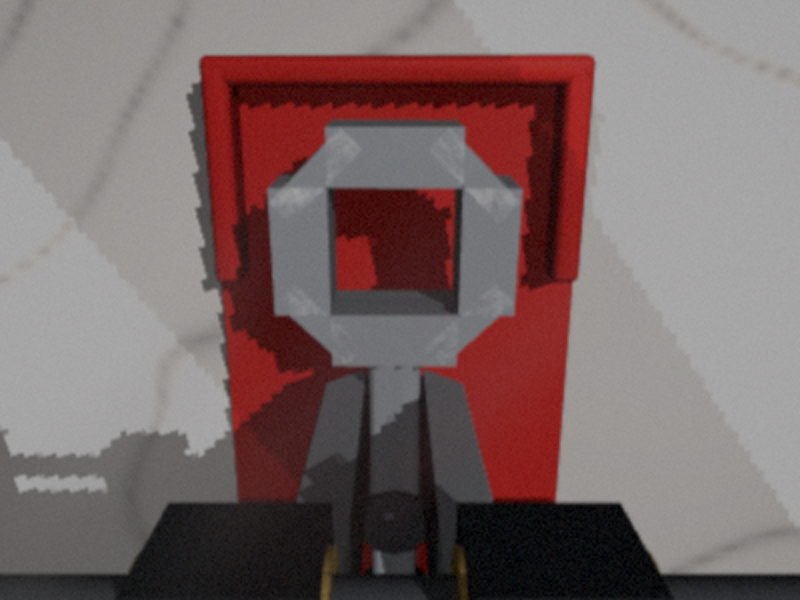

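```bash
python3 -m pendant '[[[-0.05,0.05,0.8,0],[-0.05,0.05,1.6,0],[-0.05,0.05,2.1,0],[-0.05,0.05,2.1,0],[-0.05,0.05,2.1,0]]]'; python3 go.py 385.3 332.7 15.3 2.95
```

```text
clock: 24.95
eef_pos: [385.3, 332.8, 21.3]
eef_rot: [-3.142, -0.0, 2.95]
wrist_force: [-0.8, -0.1, -2.4]
finger_gap: 13.6
t 24.95 pos [385.3 332.8  21.3] yaw 2.9502 j1,j6 [ 0.64 -0.74] | shift cm [ 0.   -0.01  0.6 ] roll 0.0002
```

```bash
python3 -m pendant '[[[0,0,0.3,0],[0,0,0.55,0],[0,0,0.55,0],[0,0,0.55,0]]]'; python3 go.py 385.3 332.7 15.3 2.95
```

```text
clock: 25.35
eef_pos: [385.4, 333.0, 16.3]
eef_rot: [3.141, 0.0, 2.95]
wrist_force: [-3.8, -1.3, 6.6]
finger_gap: 13.4
t 25.35 pos [385.4 333.   16.3] yaw 2.9504 j1,j6 [ 0.64 -0.74] | shift cm [ 0.01 -0.03  0.1 ] roll 0.0004
```

```bash
python3 look.py w21 120 520 50 350; python3 -c "
from h import *
print(shot('scene','sc21.png')['frame'].shape, manip.read_state()['moment'],manip.read_state()['wrist_force'])
im=cv2.imread('pics/sc21.png')[180:340,370:540];cv2.imwrite('pics/sc21b.png',cv2.resize(im,None,fx=4,fy=4,interpolation=2)[:600])"
```

```text
(400, 640, 3) [-0.44183727  0.26331193 -0.02465037] [-3.5156822  -1.42380868  7.45574186]
```

View pics/w21b.png

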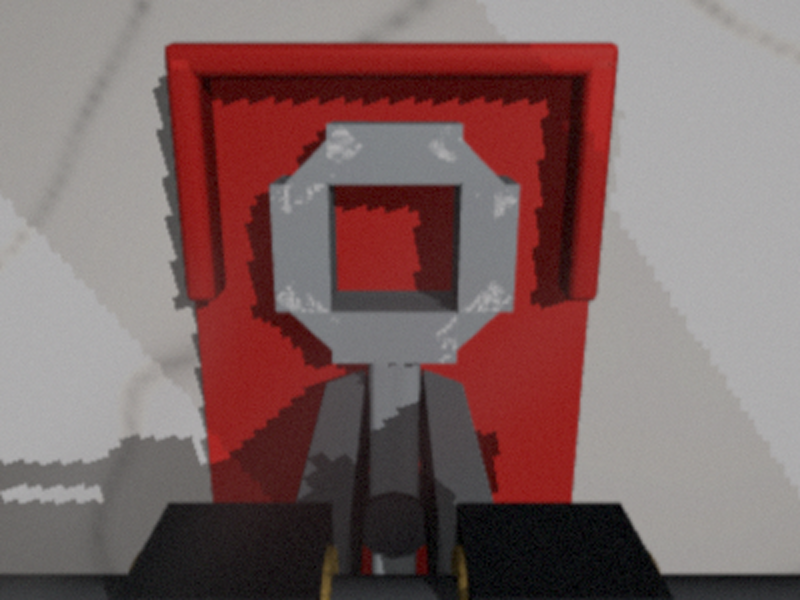

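View pics/sc21b.png

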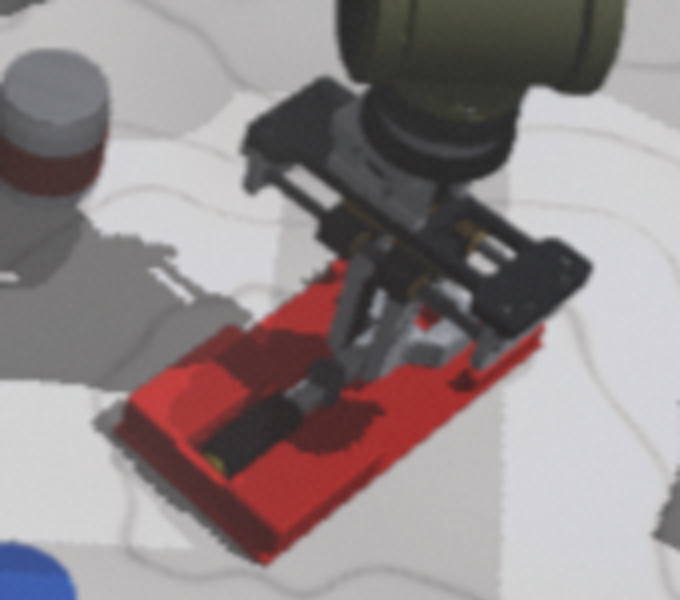

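```bash
python3 -m pendant '[[[0,0,-0.03,0],[0,0,-0.03,0],[0,0,-0.03,0],[0,0,-0.03,0]]]' 0.0; python3 -m pendant '[[[0,0,-3,0],[0,0,-8,0],[0,0,-13,0],[0,0,-18,0],[0,0,-20.5,0]]]'; python3 -m pendant '[[[1,0,0,0],[1,0,0,0]]]';python3 look.py w22 160 480 60 300
```

```text
clock: 25.85
eef_pos: [385.4, 332.8, 16.0]
eef_rot: [3.142, 0.0, 2.95]
wrist_force: [0.6, -0.3, 0.8]
finger_gap: 42.2
clock: 26.35
eef_pos: [385.9, 333.3, 225.5]
eef_rot: [3.138, 0.004, 2.95]
wrist_force: [1.3, -0.6, -0.8]
finger_gap: 46.9
clock: 26.55
eef_pos: [374.7, 334.8, 220.7]
eef_rot: [3.142, -0.0, 2.951]
wrist_force: [-0.1, -0.2, 0.6]
finger_gap: 47.3
```

View pics/w22b.png

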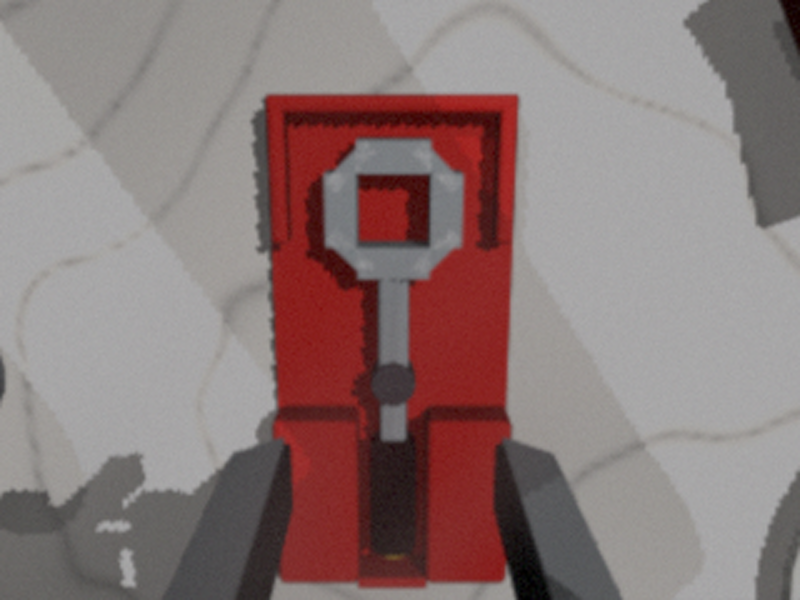

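```bash
python3 go.py 450 -300 215 1.31; python3 -m pendant '[[[-10,22,0,0.7],[-10,22,0,0.7],[-10,22,0,0.7],[-10,22,0,0.7],[-10,22,0,0.7]]]';python3 go.py 450 -300 215 1.31
```

```text
t 26.6 pos [374.8 334.6 219.9] yaw 2.9508 j1,j6 [ 0.66 -0.72] | shift cm [-19.41 -60.88   0.49] roll 1.6408
clock: 27.1
eef_pos: [514.7, 530.6, 218.3]
eef_rot: [-3.138, 0.0, 2.252]
wrist_force: [0.9, -0.9, 0.8]
finger_gap: 47.2
t 27.1 pos [514.7 530.6 218.3] yaw 2.2521 j1,j6 [0.75 0.07] | shift cm [-60.45 -57.33   0.33] roll 0.9421
```

```bash
python3 -m pendant '[[[-18,-17.2,0,0.3],[-18,-17.2,0,0.3],[-18,-17.2,0,0.3],[-18,-17.2,0,0.3],[-18,-17.2,0,0.3]]]';python3 go.py 450 -300 215 1.31
```

```text
clock: 27.6
eef_pos: [494.3, 278.9, 219.1]
eef_rot: [-3.139, 0.0, 1.958]
wrist_force: [0.5, -0.9, 0.4]
finger_gap: 47.3
t 27.6 pos [494.3 278.9 219.1] yaw 1.9578 j1,j6 [0.45 0.06] | shift cm [-51.94 -25.95   0.41] roll 0.6478
```

```bash
python3 -m pendant '[[[-22.3,-11.1,0,0.3],[-22.3,-11.1,0,0.3],[-22.3,-11.1,0,0.3],[-22.3,-11.1,0,0.3],[-22.3,-11.1,0,0.3]]]';python3 go.py 450 -300 215 1.31
```

```text
clock: 28.1
eef_pos: [475.4, 30.7, 219.7]
eef_rot: [-3.139, -0.0, 1.658]
wrist_force: [0.2, -0.7, -0.3]
finger_gap: 46.7
t 28.1 pos [475.4  30.7 219.7] yaw 1.6577 j1,j6 [-0.01 -0.1 ] | shift cm [-32.72  -5.41   0.47] roll 0.3477
```

```bash
python3 -m pendant '[[[-32.7,-5.4,0,0.348],[-32.7,-5.4,0,0.348],[-32.7,-5.4,0,0.348],[-32.7,-5.4,0,0.348],[-32.7,-5.4,0,0.348]]]';python3 -m pendant '[[[-8,0,0,0],[-8,0,0,0],[-8,0,0,0]]]';python3 go.py 444 -323 80 1.31
```

```text
clock: 28.6
eef_pos: [456.3, -218.6, 219.6]
eef_rot: [-3.139, -0.001, 1.309]
wrist_force: [0.6, 0.6, 0.5]
finger_gap: 47.1
clock: 28.9
eef_pos: [435.0, -296.7, 219.1]
eef_rot: [-3.139, -0.001, 1.306]
wrist_force: [0.7, 0.9, -0.4]
finger_gap: 47.1
t 28.9 pos [ 435.  -296.7  219.1] yaw 1.3058 j1,j6 [-0.67 -0.4 ] | shift cm [-2.3   1.56 13.91] roll -0.0042
```

```bash
python3 -m pendant '[[[0,1.56,0,-0.004],[0,1.56,0,-0.004]]]'; python3 look.py w23 120 520 60 360; python3 go.py 444 -323 80 1.31
```

```text
clock: 29.1
eef_pos: [452.2, -297.5, 219.7]
eef_rot: [-3.14, -0.001, 1.314]
wrist_force: [-0.7, 0.1, 0.4]
finger_gap: 47.3
t 29.15 pos [ 451.7 -297.2  219.8] yaw 1.3144 j1,j6 [-0.65 -0.39] | shift cm [-2.69 -0.09 13.98] roll 0.0044
```

View pics/w23b.png

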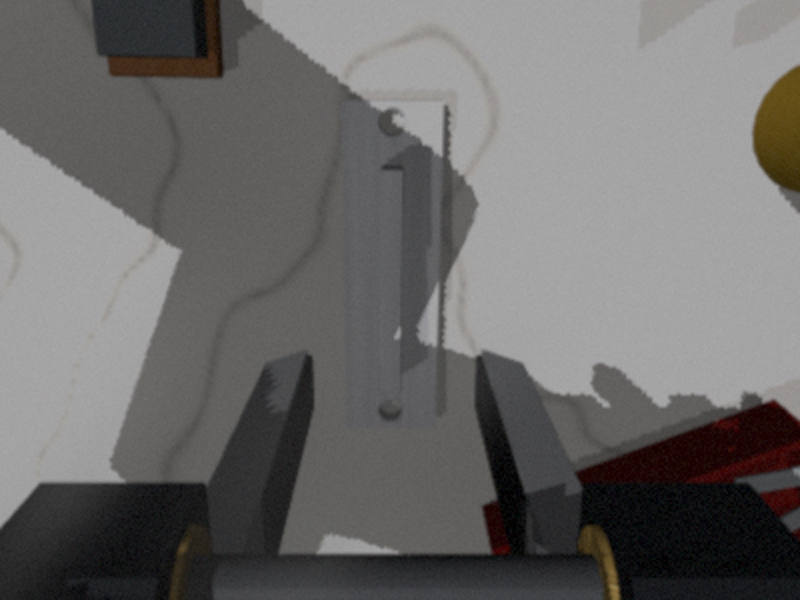

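```bash
python3 - <<'E'
from h import *
import pickle
c,s=pickle.load(open('w23.pkl','rb'));p=s['eef_pos'];t=s['eef_rot'][2];print(p,t)
u=lambda q:((np.array(q)+.5)/2-.5+[120,60])
X=np.array([np.cos(t),np.sin(t)]);Y=np.array([np.sin(t),-np.cos(t)])
a,b=[onz(c,u(q),10)[:2] for q in [(391,121),(390,408)]];m=(a+b)/2;d=a-b
print(m,np.linalg.norm(d),'ang',np.arctan2(d@Y,d@X),(m-p[:2])@X,(m-p[:2])@Y)
r=[onz(c,u(q),32)[:2] for q in [(391,168),(391,330)]];print([(q-p[:2])@Y for q in r])
E
```

```text
[ 451.68756986 -297.22000244  219.81043848] 1.3143891555391292
[ 443.49713805 -321.72078824] 175.05669915819726 ang 0.005108064601128478 -25.77694046948599 -1.7090986486717208
[np.float64(-1.1805353132476455), np.float64(-1.3210031517224525)]
```

```bash
python3 -m pendant '[[[-1.5,-0.1,4,0.004],[-2.55,-0.13,9,0.004],[-2.55,-0.13,14,0.004],[-2.55,-0.13,18,0.004],[-2.55,-0.13,18.5,0.004]]]';python3 -m pendant '[[[0,0,0,0],[0,0,0,0]]]'; python3 go.py 443.5 -321.8 21.5 1.312; python3 look.py w24 120 520 60 360
```

```text
clock: 29.65
eef_pos: [441.4, -319.8, 31.5]
eef_rot: [-3.134, -0.004, 1.31]
wrist_force: [-0.2, 0.7, 0.2]
finger_gap: 47.3
clock: 29.85
eef_pos: [444.8, -322.7, 38.4]
eef_rot: [3.139, 0.001, 1.31]
wrist_force: [-0.3, 0.6, 0.0]
finger_gap: 47.2
t 29.85 pos [ 444.8 -322.7   38.4] yaw 1.3101 j1,j6 [-0.69 -0.43] | shift cm [ 0.05 -0.15  1.69] roll -0.0019
```

View pics/w24b.png

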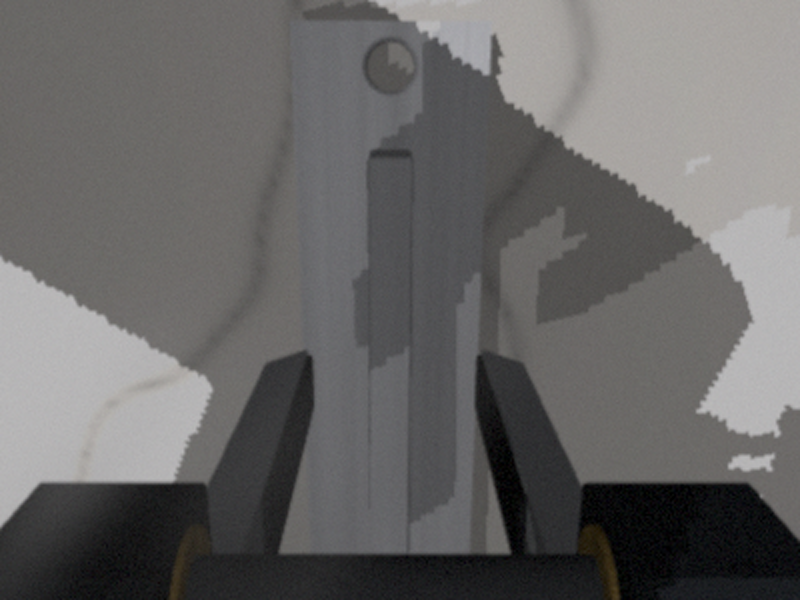

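```bash
python3 -m pendant '[[[0,-0.08,0.8,0],[0,-0.08,1.6,0],[0,-0.08,1.6,0],[0,-0.08,1.6,0]]]'; python3 go.py 443.5 -321.8 21.5 1.312
```

```text
clock: 30.3
eef_pos: [443.0, -322.0, 20.0]
eef_rot: [-3.141, -0.0, 1.31]
wrist_force: [-1.2, -1.2, -0.6]
finger_gap: 47.1
t 30.3 pos [ 443. -322.   20.] yaw 1.3096 j1,j6 [-0.7  -0.43] | shift cm [ 0.03  0.04 -0.15] roll -0.0024
```

```bash
python3 -m pendant '[[[0,0,-0.1,0],[0,0,-0.1,0],[0,0,-0.1,0],[0,0,-0.1,0],[0,0,-0.1,0]]]' -1 55; python3 go.py 443.5 -321.8 21.5 1.312; python3 -m pendant '[[[0,0,-3,0],[0,0,-8,0],[0,0,-13,0],[0,0,-18,0],[0,0,-22,0]]]'; python3 -m pendant '[[[0,0,0,0],[0,0,0,0]]]'; python3 look.py w25 120 520 60 360
```

```text
clock: 30.8
eef_pos: [443.2, -322.1, 21.2]
eef_rot: [3.141, 0.0, 1.31]
wrist_force: [-0.2, 0.0, 0.8]
finger_gap: 11.5
t 30.8 pos [ 443.2 -322.1   21.2] yaw 1.3096 j1,j6 [-0.7  -0.43] | shift cm [ 0.03  0.02 -0.03] roll -0.0024
clock: 31.3
eef_pos: [443.0, -321.9, 244.0]
eef_rot: [3.14, 0.001, 1.31]
wrist_force: [0.3, -0.4, -3.9]
finger_gap: 11.2
clock: 31.5
eef_pos: [442.9, -321.9, 240.7]
eef_rot: [-3.141, -0.0, 1.31]
wrist_force: [-1.0, 0.3, -3.6]
finger_gap: 11.5
```

View pics/w25b.png

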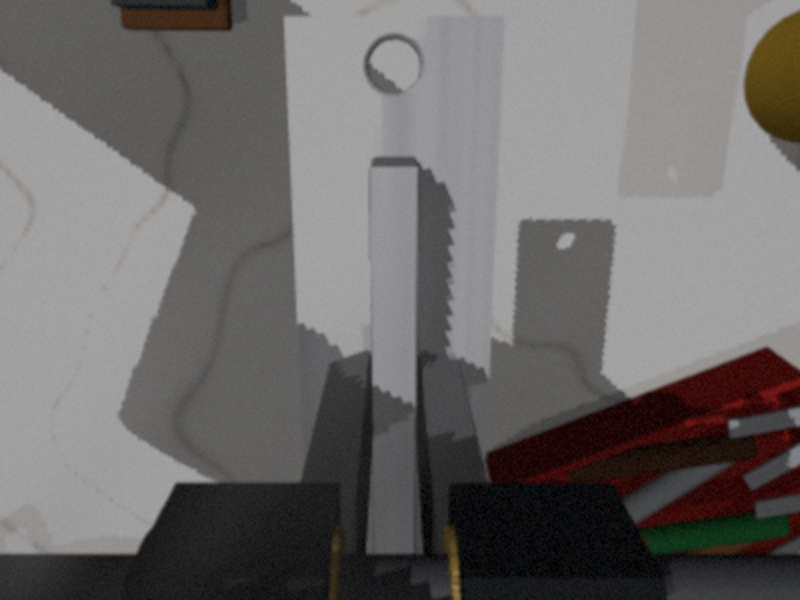

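```bash
python3 - <<'E'
from h import *
import pickle
c,s=pickle.load(open('w25.pkl','rb'));p=s['eef_pos'];t=s['eef_rot'][2];print(p,s['eef_rot'])
u=lambda q:((np.array(q)+.5)/2-.5+[120,60])
X=np.array([np.cos(t),np.sin(t)]);Y=np.array([np.sin(t),-np.cos(t)])
def T(q,z): m=onz(c,u(q),z)[:2]-p[:2]; return m@X,m@Y
z0=p[2]-21.2
print('hole',T((394,64),z0+10),T((394,36),z0+10),T((394,94),z0+10)); print('ridge end',T((371,166),z0+32),T((417,166),z0+32),T((371,400),z0+32),T((417,400),z0+32)); print('edge',T((285,17),z0+10),T((503,17),z0+10))
E
python3 go.py 662 28 260 1.89
```

```text
[ 442.65913236 -321.65221693  239.49204835] [-3.13938880e+00 -1.03154086e-03  1.30959879e+00]
hole (np.float64(87.6548204558153), np.float64(0.4174484140966257)) (np.float64(94.50523689488936), np.float64(0.41684189960536955)) (np.float64(80.14018716760177), np.float64(0.41811373627460213))
ridge end (np.float64(64.04662216706546), np.float64(-5.0858086938631715)) (np.float64(64.04677716005156), np.float64(5.8919028543800565)) (np.float64(2.4757100960700242), np.float64(-5.683896784531747)) (np.float64(2.4718710006762556), np.float64(6.500968635385714))
edge (np.float64(99.06139489375042), np.float64(-27.37301725440962)) (np.float64(99.07205403355498), np.float64(28.21316504691752))
t 31.55 pos [ 442.7 -321.7  239.5] yaw 1.3096 j1,j6 [-0.7  -0.43] | shift cm [39.44 12.16 -2.05] roll -0.5804
```

```bash
python3 -m pendant '[[[22,6.8,-2,-0.3],[22,6.8,-2,-0.3],[22,6.8,-2,-0.3],[22,6.8,-2,-0.3],[22,6.8,-2,-0.3]]]'; python3 go.py 662 28 250 1.89
```

```text
clock: 32.05
eef_pos: [566.3, -124.0, 259.0]
eef_rot: [-3.138, -0.001, 1.611]
wrist_force: [-0.3, -1.3, -3.4]
finger_gap: 11.3
t 32.05 pos [ 566.3 -124.   259. ] yaw 1.6115 j1,j6 [-0.28 -0.32] | shift cm [14.8  10.18  0.9 ] roll -0.2785
```

```bash
python3 -m pendant '[[[14.8,10.1,0.5,-0.28],[14.8,10.1,0.5,-0.28],[14.8,10.1,1,-0.28],[14.8,10.1,2,-0.28],[14.8,10.1,2,-0.28]]]'; python3 -m pendant '[[[0,0,0,0],[0,0,0,0]]]';python3 go.py 661.4 28.5 230 1.891; python3 look.py w26 120 520 0 300; python3 -c "
from h import *
import pickle
D={n:shot(n,n+'26.png') for n in ('scene','side')};pickle.dump((D,manip.read_state()),open('p26.pkl','wb'))
a=cv2.resize(D['scene']['frame'][130:310,190:390],None,fx=3,fy=3,interpolation=2);b=cv2.resize(D['side']['frame'][120:280,260:460],None,fx=3,fy=3,interpolation=2)
cv2.imwrite('pics/sc26b.png',a[:,:,::-1]);cv2.imwrite('pics/si26b.png',b[:,:,::-1])"
```

```text
clock: 32.55
eef_pos: [660.7, 28.3, 235.6]
eef_rot: [-3.135, -0.003, 1.893]
wrist_force: [-0.2, -0.4, -4.2]
finger_gap: 12.0
clock: 32.75
eef_pos: [660.4, 23.8, 240.4]
eef_rot: [-3.14, -0.0, 1.889]
wrist_force: [0.3, 0.3, -2.9]
finger_gap: 11.5
t 32.75 pos [660.4  23.8 240.4] yaw 1.8887 j1,j6 [-0.02 -0.34] | shift cm [0.41 0.24 1.04] roll -0.0023
```

View pics/w26b.png

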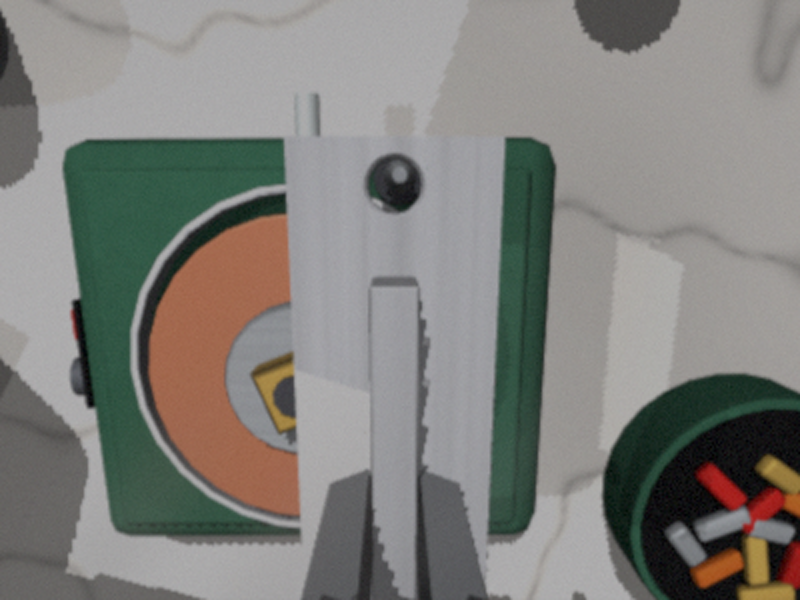

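View pics/sc26b.png

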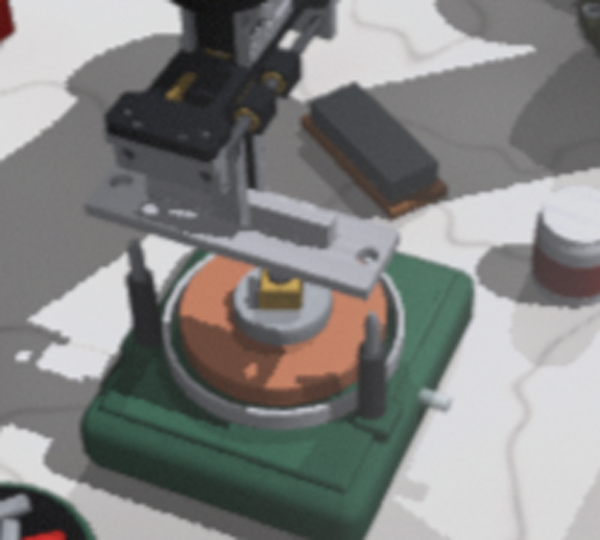

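View pics/si26b.png

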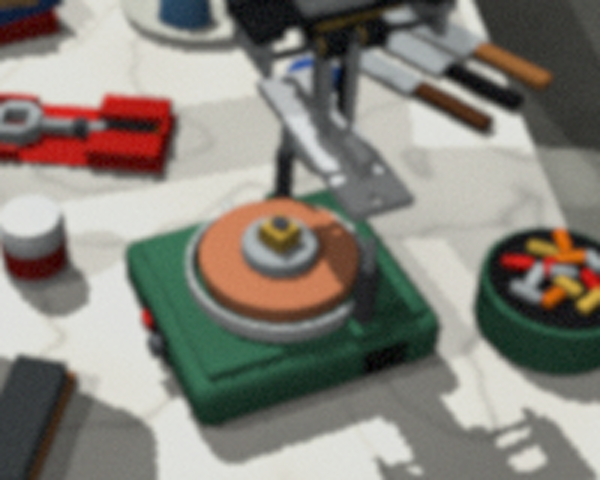

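```bash
python3 - <<'E'
from h import *
import pickle
c,s=pickle.load(open('w26.pkl','rb'));p=s['eef_pos'];t=s['eef_rot'][2];print(p,s['eef_rot'])
u=lambda q:((np.array(q)+.5)/2-.5+[120,0])
X=np.array([np.cos(t),np.sin(t)]);Y=np.array([np.sin(t),-np.cos(t)])
def T(q,z): m=onz(c,u(q),z)[:2]; return m,(m-p[:2])@X,(m-p[:2])@Y
z0=p[2]-21.2
print('hole',T((395,183),z0+10)); print('pin',T((400,172),178)); 
for e in (((90,140),(530,140)),((120,533),(530,533))):
    a,b=[T(q,68) for q in e]; print('edge dx over dy',(b[1]-a[1])/(b[2]-a[2]))
# scene/side
D,s2=pickle.load(open('p26.pkl','rb'))
L=np.array(T((400,172),178)[0]);
for n,pl,pr in (('scene',(373,316),(135,244)),('side',(285,158),(367,240))):
    f=3;o=(190,130) if n=='scene' else (260,120)
    for q in(pl,pr): print(n,onz(D[n],(np.array(q)+.5)/f-.5+o,178))
E
```

```text
[660.48382049  23.68464693 240.94405108] [-3.14108503e+00 -2.60941179e-05  1.88840889e+00]
hole (array([633.3092558 , 107.53048152]), np.float64(88.1387788216509), np.float64(0.36961166869971507))
pin (array([633.47469584, 112.33565694]), np.float64(92.65195041972898), np.float64(2.0274305265272083))
edge dx over dy 0.0003611005504301157
edge dx over dy 0.0009545699703768882
scene [634.84874982 114.58475311 178.        ]
scene [690.94332174 -50.60517233 178.        ]
side [627.15402582  55.60652448 178.        ]
side [685.09502757 -58.52572528 178.        ]
```

```bash
python3 -m pendant '[[[0.44,0.18,1.5,0],[0.44,0.18,2.9,0],[0.44,0.18,2.9,0],[0.44,0.18,2.9,0]]]'; python3 go.py 661.4 28.5 210 1.891; python3 look.py w27 120 520 0 300;python3 -c "
from h import *
import pickle
D={n:shot(n,n+'27.png') for n in ('scene','side')};pickle.dump((D,manip.read_state()),open('p27.pkl','wb'))
a=cv2.resize(D['scene']['frame'][150:290,200:350],None,fx=4,fy=4,interpolation=2)
cv2.imwrite('pics/sc27b.png',a[:,:,::-1])"
```

```text
clock: 33.3
eef_pos: [660.9, 29.5, 211.6]
eef_rot: [-3.141, -0.0, 1.89]
wrist_force: [-0.1, -0.1, -2.6]
finger_gap: 11.7
t 33.3 pos [660.9  29.5 211.6] yaw 1.8897 j1,j6 [-0.01 -0.33] | shift cm [-0.11  0.01  0.16] roll -0.0013
```

View pics/w27b.png

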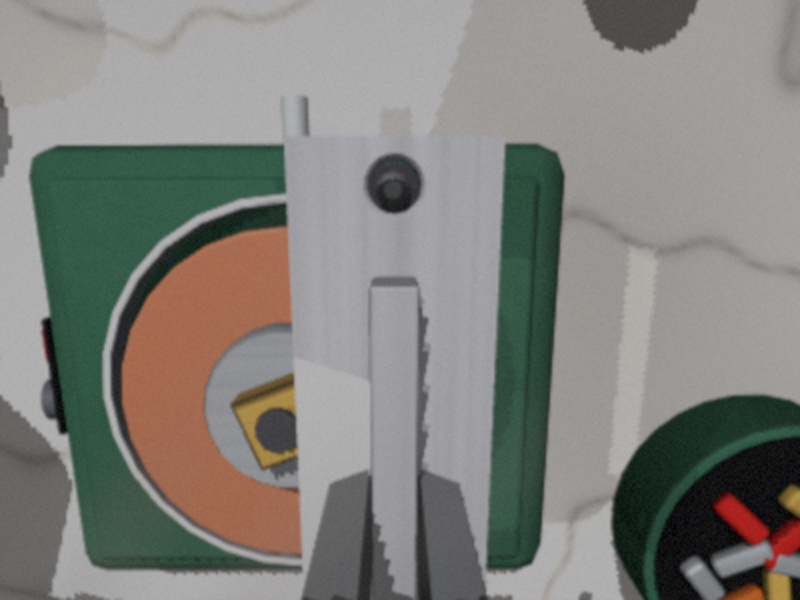

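View pics/sc27b.png

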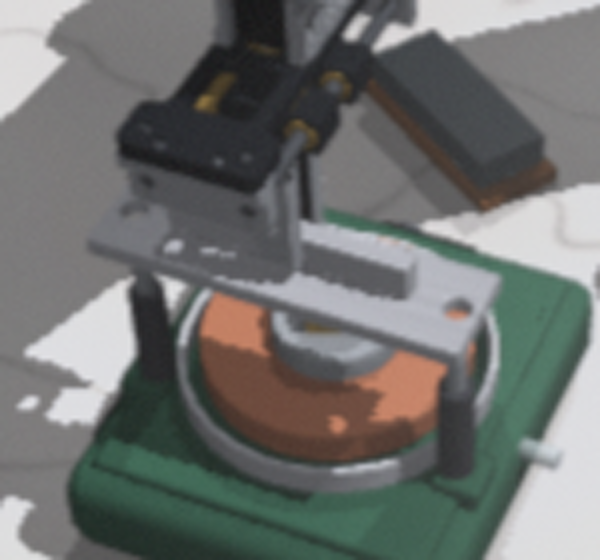

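```bash
cat > pin.py <<'E'
import sys,pickle,json
from h import *
c,s=pickle.load(open(sys.argv[1]+'.pkl','rb'));p=s['eef_pos'];t=s['eef_rot'][2];print(p,s['eef_rot'])
u=lambda q:((np.array(q)+.5)/2-.5+[120,0])
X=np.array([np.cos(t),np.sin(t)]);Y=np.array([np.sin(t),-np.cos(t)])
def T(q,z): m=onz(c,u(q),z)[:2]; return (m-p[:2])@X,(m-p[:2])@Y
print('hole',T(json.loads(sys.argv[2]),p[2]-11.2),'pin',T(json.loads(sys.argv[3]),178))
E
python3 pin.py w27 '[394.5,183]' '[393,189]'
python3 -c "
import cv2;im=cv2.imread('pics/w27.png')[65:120,285:350];cv2.imwrite('pics/w27c.png',cv2.resize(im,None,fx=10,fy=10,interpolation=2))"
```

```text
[661.17528953  29.45660258 212.23752524] [ 3.14153352e+00 -2.20111865e-07  1.88956320e+00]
hole (np.float64(88.0289730175229), np.float64(0.05497983081066593)) pin (np.float64(86.84822961570049), np.float64(-0.3828930068578522))
```

View pics/w27c.png

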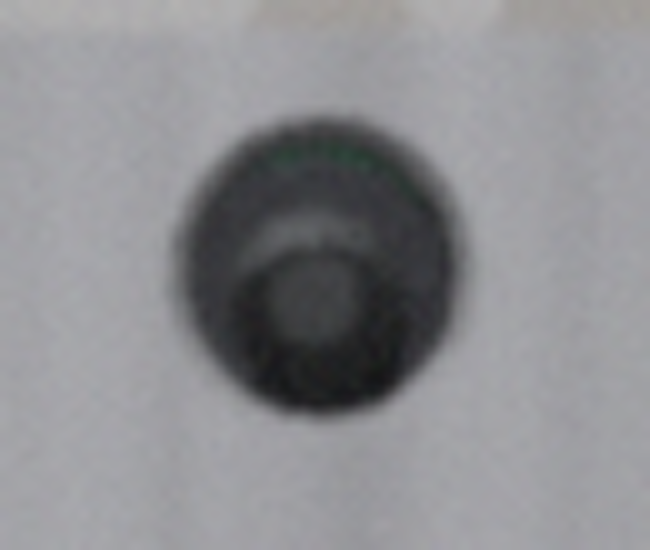

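```bash
python3 -m pendant '[[[-0.1,-0.04,0.7,0],[-0.1,-0.04,1.4,0],[-0.1,-0.04,2,0],[-0.1,-0.04,2,0]]]'; python3 go.py 661.4 28.5 163 1.891; python3 look.py w28 120 520 0 300
```

```text
clock: 33.85
eef_pos: [660.6, 28.4, 190.7]
eef_rot: [-3.14, -0.001, 1.89]
wrist_force: [-0.1, -0.8, -3.1]
finger_gap: 11.4
t 33.85 pos [660.6  28.4 190.7] yaw 1.8896 j1,j6 [-0.01 -0.33] | shift cm [-0.02  0.08  2.77] roll -0.0014
```

```bash
python3 -c "
import cv2;im=cv2.imread('pics/w28.png')[65:120,285:350];cv2.imwrite('pics/w28c.png',cv2.resize(im,None,fx=10,fy=10,interpolation=2))
from h import *
s=manip.read_state();print(s['wrist_force'],s['moment'])"
```

```text
[ 0.27889523  0.30900648 -2.6716364 ] [-0.02838496 -0.11375271 -0.02642649]
```

View pics/w28c.png

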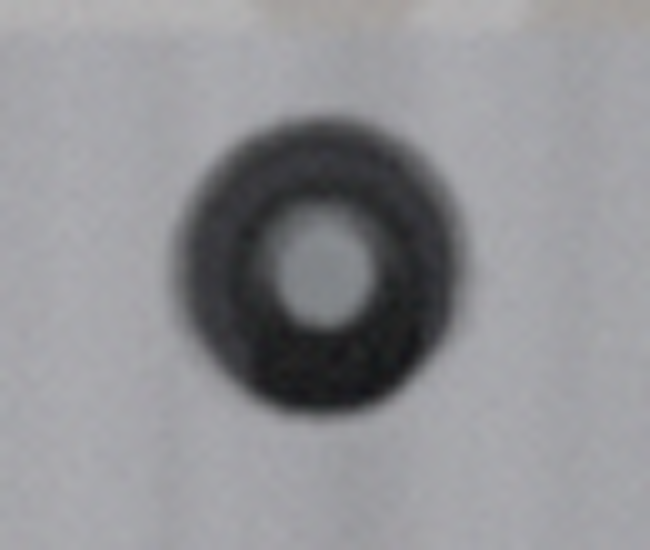

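```bash
python3 -m pendant '[[[-0.04,0.04,0.4,0],[-0.04,0.04,0.8,0],[-0.04,0.04,1,0],[-0.04,0.04,1,0]]]'; python3 go.py 661.4 28.5 163 1.891;  python3 -c "
from h import *
s=manip.read_state();print(s['wrist_force'],s['moment'])"
```

```text
clock: 34.3
eef_pos: [661.4, 28.2, 181.7]
eef_rot: [-3.141, -0.0, 1.89]
wrist_force: [-0.5, -0.0, -2.6]
finger_gap: 11.6
t 34.3 pos [661.4  28.2 181.7] yaw 1.8897 j1,j6 [-0.01 -0.33] | shift cm [0.03 0.01 1.87] roll -0.0013
[-0.47618994 -0.04668634 -2.57689323] [ 0.01079236 -0.13095424  0.06297734]
```

```bash
python3 -m pendant '[[[0,0,0.4,0],[0,0,0.8,0],[0,0,1.2,0],[0,0,1.5,0],[0,0,1.5,0]]]'; python3 go.py 661.4 28.5 163 1.891;  python3 -c "
from h import *
s=manip.read_state();print(s['wrist_force'],s['moment'])"
```

```text
clock: 34.8
eef_pos: [661.4, 28.2, 166.5]
eef_rot: [-3.141, -0.0, 1.89]
wrist_force: [0.3, 0.1, -2.5]
finger_gap: 11.4
t 34.8 pos [661.4  28.2 166.5] yaw 1.8896 j1,j6 [-0.01 -0.33] | shift cm [0.03 0.01 0.35] roll -0.0014
[ 0.31254839  0.13100932 -2.5344095 ] [-0.05700145 -0.10258594  0.00678042]
```

```bash
python3 -m pendant '[[[0,0,0.2,0],[0,0,0.2,0]]]'; python3 -m pendant '[[[0,0,0.15,0],[0,0,0.15,0]]]'; python3 go.py 661.4 28.5 163 1.891
```

```text
clock: 35.0
eef_pos: [661.6, 28.2, 165.0]
eef_rot: [-3.142, -0.0, 1.89]
wrist_force: [0.1, 0.3, -2.5]
finger_gap: 11.4
clock: 35.2
eef_pos: [661.5, 28.2, 163.5]
eef_rot: [-3.141, -0.0, 1.89]
wrist_force: [-0.2, -0.1, -3.0]
finger_gap: 11.6
t 35.2 pos [661.5  28.2 163.5] yaw 1.8896 j1,j6 [-0.01 -0.33] | shift cm [ 0.03 -0.    0.05] roll -0.0014
```

```bash
python3 -m pendant '[[[0,0,0.08,0],[0,0,0.08,0]]]'; python3 -m pendant '[[[0,0,0.08,0],[0,0,0.08,0]]]'
```

```text
clock: 35.4
eef_pos: [661.6, 28.2, 163.2]
eef_rot: [3.141, 0.0, 1.89]
wrist_force: [-1.4, -0.3, 0.6]
finger_gap: 11.2
clock: 35.6
eef_pos: [661.7, 28.2, 163.2]
eef_rot: [3.141, 0.0, 1.89]
wrist_force: [-3.7, -0.3, 6.0]
finger_gap: 11.7
```

```bash
python3 -m pendant '[[[0,0,-0.1,0],[0,0,-0.1,0]]]'; python3 -m pendant '[[[0,0,0,0],[0,0,0,0],[0,0,0,0],[0,0,0,0]]]' -0.2; python3 -m pendant '[[[0,0,-2,0],[0,0,-5,0],[0,0,-10,0],[0,0,-14,0],[0,0,-14,0]]]'; python3 look.py w29 120 520 0 300;python3 -c "
from h import *
D={n:shot(n,n+'29.png') for n in ('scene','side')}
a=cv2.resize(D['scene']['frame'][150:290,200:350],None,fx=4,fy=4,interpolation=2)
cv2.imwrite('pics/sc29b.png',a[:,:,::-1])"
```

```text
clock: 35.8
eef_pos: [661.6, 28.2, 163.2]
eef_rot: [3.141, 0.0, 1.89]
wrist_force: [-1.3, 0.4, 1.6]
finger_gap: 11.8
clock: 36.2
eef_pos: [661.6, 28.2, 163.0]
eef_rot: [3.142, 0.0, 1.89]
wrist_force: [-0.4, 0.9, 0.2]
finger_gap: 36.8
clock: 36.7
eef_pos: [662.6, 28.2, 309.8]
eef_rot: [3.132, 0.003, 1.89]
wrist_force: [0.4, 0.7, -0.3]
finger_gap: 37.6
```

View pics/w29b.png

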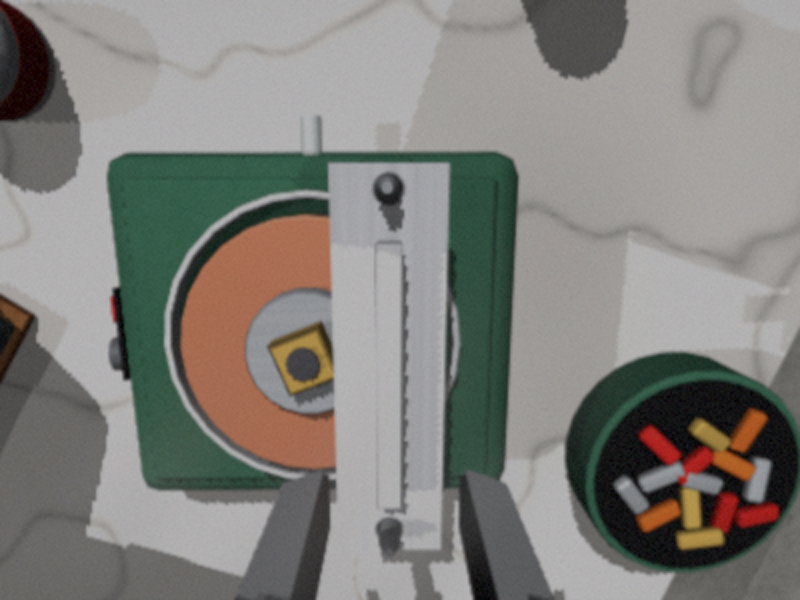

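View pics/sc29b.png

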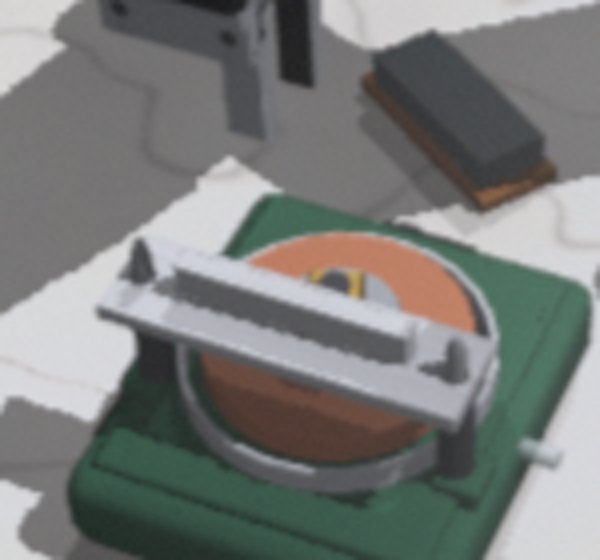

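View pics/side29.png

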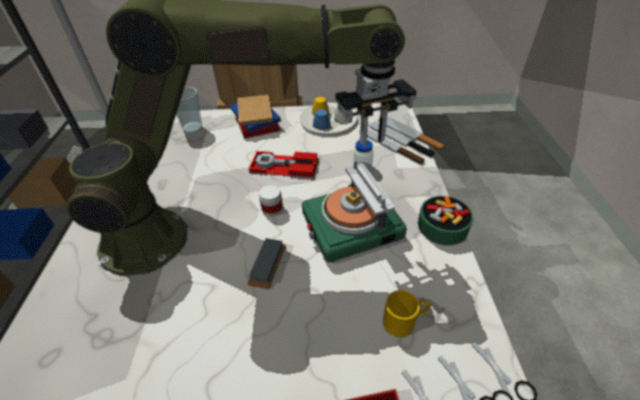

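View pics/scene29.png

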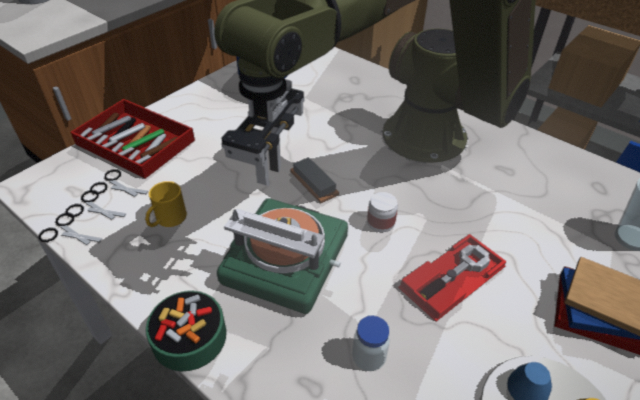

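```bash
python3 - <<'E'
from h import *
import pickle
c,s=pickle.load(open('w29.pkl','rb'))
im=cv2.resize(c['frame'][150:205,240:300],None,fx=10,fy=10,interpolation=2);cv2.imwrite('pics/w29c.png',im[:,:,::-1])
E
```

```text
(no output)
```

View pics/w29c.png

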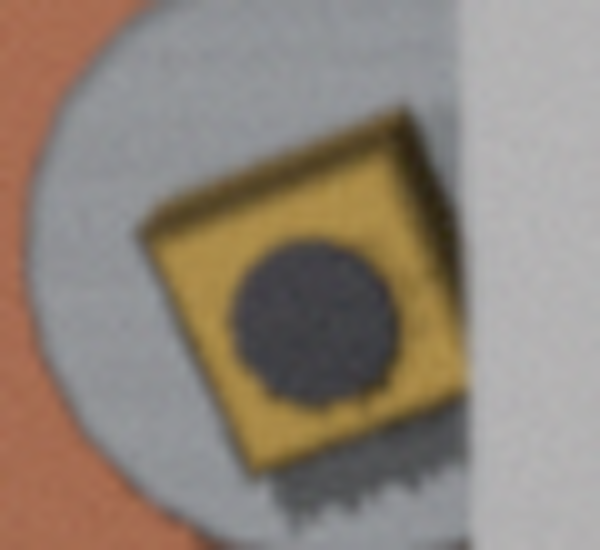

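```bash
python3 - <<'E'
from h import *
import pickle
c,s=pickle.load(open('w29.pkl','rb'))
u=lambda q:((np.array(q)+.5)/10-.5+[240,150])
for a,b,z in (((140,235),(255,473),130),((255,473),(465,388),130),((142,232),(405,148),133),((145,215),(405,105),130)):
    d=(onz(c,u(b),z)-onz(c,u(a),z))[:2];print((np.arctan2(d[1],d[0]))%(np.pi/2)-np.pi/2)
import sys
s=manip.read_state();print(s['wrist_force'],s['clock'])
E
```

```text
-0.8559884226300692
-0.8611670476282266
-0.9433844476402877
-0.8543591753147288
[ 0.141283   -0.59669931 -1.16520225] 36.85
```

```bash
python3 - <<'E'
from h import *
import pickle
c,s=pickle.load(open('w27.pkl','rb'))
im=cv2.resize(c['frame'][180:245,225:275],None,fx=9,fy=9,interpolation=2);cv2.imwrite('pics/w27d.png',im[:,:,::-1])
c=cams.camera('wrist');pickle.dump((c,manip.read_state()),open('w30.pkl','wb'))
im=cv2.resize(c['frame'][150:205,240:300],None,fx=10,fy=10,interpolation=2);cv2.imwrite('pics/w30c.png',im[:,:,::-1])
c,s=pickle.load(open('w14.pkl','rb'))
im=cv2.resize(c['frame'][0:30,240:340],None,fx=8,fy=8,interpolation=2);cv2.imwrite('pics/w14d.png',im[:,:,::-1])
E
```

```text
(no output)
```

View pics/w27d.png

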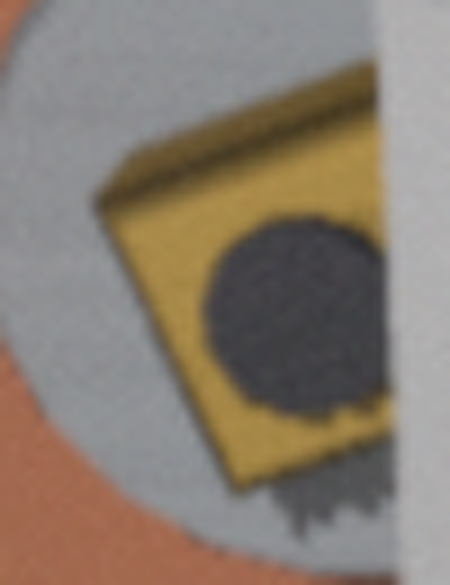

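View pics/w30c.png

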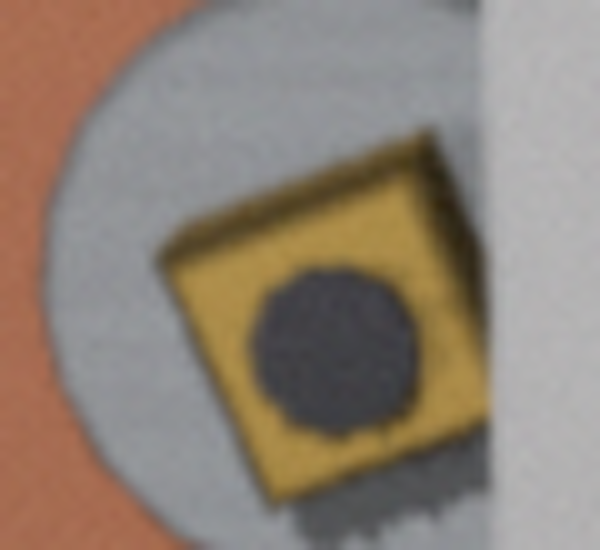

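View pics/w14d.png

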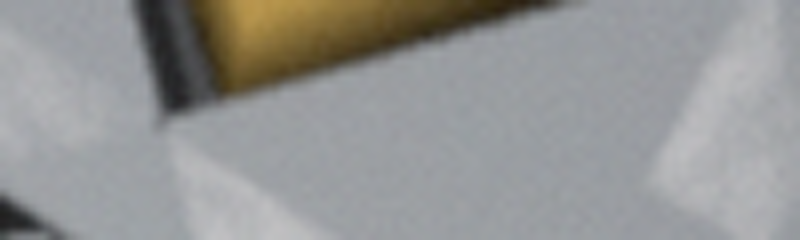

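```bash
python3 - <<'E'
from h import *
import pickle
def go(n,f,o,L):
    c,s=pickle.load(open(n,'rb'));u=lambda q:((np.array(q)+.5)/f-.5+o);print(n,s['eef_rot'])
    for a,b,z in L:
        d=(onz(c,u(b),z)-onz(c,u(a),z))[:2];print('  ',(np.arctan2(d[1],d[0]))%(np.pi/2)-np.pi/2)
go('w30.pkl',10,[240,150],[((160,262),(268,505),130),((268,505),(490,415),130),((170,265),(415,180),134)])
go('w27.pkl',9,[225,180],[((100,207),(238,492),130),((238,492),(390,432),130),((105,212),(378,120),133)])
E
```

```text
w30.pkl [-3.13929041e+00 -7.83955736e-04  1.88963063e+00]
   -0.8862970841154547
   -0.8577449224431303
   -0.9165995820237135
w27.pkl [ 3.14153352e+00 -2.20111865e-07  1.88956320e+00]
   -0.876827741258629
   -0.8581630757618264
   -0.9199988723176412
```

```bash
python3 - <<'E'
from h import *
import pickle
D=pickle.load(open('d.pkl','rb'))
for n in('scene','side'):
    c=cams.camera(n)
    for k in('mug','jar','tin','whetstone'):
        r=models.regions_of(n,k); print(n,k,D[n][k][0]['point'],[np.round(q['point'],1).tolist() for q in r[:1]])
print(manip.read_state()['clock'],manip.read_state()['wrist_force'])
print(manip.sign_off())
E
```

```text
scene mug [164.7, 208.0] [[164.9, 206.6]]
scene jar [366.8, 340.5] [[275.1, 233.9]]
scene tin [382.5, 209.2] [[381.7, 212.2]]
scene whetstone [315.6, 175.6] [[314.5, 180.8]]
side mug [403.3, 311.4] [[401.4, 312.6]]
side jar [363.1, 155.9] [[366.1, 153.3]]
side tin [269.2, 199.6] [[271.8, 199.2]]
side whetstone [263.2, 262.5] [[268.7, 161.7]]
37.4 [-0.17733703 -0.20610467  0.59958829]
the job is handed in; nothing more can be done
None
```

The job is done and handed in at 37.4 s. The nut is tightened, the wrench is back in its case, and the tool rest hangs on both pins.

- **Nut:** I turned it clockwise by about 0.87 rad until it came up hard. The handle then gave at about 12 N, and I stopped at a bend of about 0.24 rad, short of the forced limit of 0.45.
- **Wrench:** I eased it back and lifted it straight off. It lies in its case, and the wrist picture after release matches the one from before. There was about 7 N of contact as I set it down.
- **Tool rest:** It slid over both pins with no sideways resistance and stopped with its underside at 142 mm, the height of the shoulders. The last pictures show both pins standing up through its holes.
- **Bystanders:** The mug and tin show where they were at the start. The network gave odd results for the jar in the scene camera and for the whetstone in the side camera. Both look unmoved in the pictures, and I never touched them.

Three checks were less clean:
- **Nut angle:** Its measured final angle varied by about 0.03 rad depending on which edge I used, so I cannot see to better than that whether easing back shifted it.
- **Stray moves:** Two carries first went the wrong way because of a sign slip. Both were at about 200 mm height and touched nothing.
- **Bend angle:** I measured it from the picture, and it agreed with the travel to within about 0.03 rad.

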